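Rack the refilled gas cartridges in the chest and shut it

TASK

Open the cartridge chest by raising its lid until the folding stay on its right side snaps straight and holds it, then lay every gas cartridge from the bench across the two notched rails inside, each alone in its own pair of notches and lying square across the rails, fully down. Keep the lid held up by the stay until all are racked; then press down the black knob on the stay's knee to break it and let the lid come down fully shut without slamming or forcing it, with the cartridges still in their notches; leave everything else on the bench where it is.

Things in the scene. Friction and masses are not known exactly. Their poses are not given: they have to be found in the camera images.
- chest: Cartridge chest: grey sheet-steel box fixed to the bench, 230 mm deep (x), 310 wide (y), 120 high, walls 6; origin at the centre of its underside, z up, front towards the robot (-x). Inside, two upright 8 mm steel rails run along y at x = -40 and +20 mm, each with four V notches (sides 35 degrees, pitch 66 mm, bottoms 45 mm up, tooth tips 68 mm up). Inner floor 6 mm up.
- lid (a joint): Lid of the chest (flat steel, 230 by 310 mm, 0.8 kg), hinged along the far top edge: 0 shut, positive as its front edge rises (rad). The stay stops it at 1.39. The hinge is damped: unsupported, the lid sinks shut by itself in about 5 s, without slamming. Lifting takes 5 to 8 N at the handle; above about 1.3 rad the stay's spring carries the lid on up.
- lid_handle (a point): Middle of the lid's bow handle: a round steel bar 12 mm thick, 120 mm long along the chest's y, its centre 35 mm off the lid's top face; 205 mm from the hinge line along the lid, 41 mm above the hinge plane. Lid shut: 161 mm above the bench; lid up: beyond the lid, 330 mm up. The bar can turn in the fingers, so the gripper may stay upright throughout.
- lid_hinge (a point): Middle of the lid's hinge line, which runs along the chest's y; it lies at (112, 0, 120) mm in the chest's frame.
- stay_knee (a joint): Knee of the folding stay outside the chest's right (-y) wall: flat links, the lower 130 mm from a wall pivot at (-83, -161, 95) mm in the chest's frame to the knee, the upper 91 mm on to the lid's side. 0 folded (lid shut), 2.39 straight (rad). With the lid fully up a light spring carries it past straight to a stop at 2.51: locked, it holds the lid.
- stay_knob (a point): Middle of the black knob on the stay's knee: round stub 18 mm thick, 38 long, pointing out along the chest's -y. Stay locked: 179 mm above the bench; lid shut: 34 mm. Pressed down with 2 to 3 N it breaks the stay, moving on a 130 mm arc down and away from the robot (18 mm away at 26 mm down). Let go before 30 mm down it springs back and locks; beyond, the lid sinks.
- stay_end (a point): Upper end of the upper stay link.
- lid_pin (a point): The pin on the lid's side that carries the stay's upper end: the two points coincide.
- notch1 (a point): Where a cartridge's centre lies when it is home in notch pair 1 (1 rightmost, -y; 4 leftmost), lying along the chest's x across both rails its foot and collar outside the rails: chest x = -10, y = -99 mm, 68 mm above the chest's underside; axes as the chest's.
- notch2 (a point): Where a cartridge's centre lies when it is home in notch pair 2 (1 rightmost, -y; 4 leftmost), lying along the chest's x across both rails its foot and collar outside the rails: chest x = -10, y = -33 mm, 68 mm above the chest's underside; axes as the chest's.
- notch3 (a point): Where a cartridge's centre lies when it is home in notch pair 3 (1 rightmost, -y; 4 leftmost), lying along the chest's x across both rails its foot and collar outside the rails: chest x = -10, y = 33 mm, 68 mm above the chest's underside; axes as the chest's.
- notch4 (a point): Where a cartridge's centre lies when it is home in notch pair 4 (1 rightmost, -y; 4 leftmost), lying along the chest's x across both rails its foot and collar outside the rails: chest x = -10, y = 99 mm, 68 mm above the chest's underside; axes as the chest's.
- cartA_center (a point): Centre of a gas cartridge: a plain metal cylinder 38 mm thick, 166 mm long in all, with a black six-sided rubber foot (46 mm across flats, x = -83 to -49 mm), a like rubber collar (x = 46 to 56 mm) and a brass neck and cap at the +x end; x along its length. 95 mm of bare cylinder between foot and collar; 0.3 to 0.65 kg. Lying on the bench its centre is 23 mm up. Either way round will do. May be absent.
- cartB_center (a point): Centre of a gas cartridge: a plain metal cylinder 38 mm thick, 166 mm long in all, with a black six-sided rubber foot (46 mm across flats, x = -83 to -49 mm), a like rubber collar (x = 46 to 56 mm) and a brass neck and cap at the +x end; x along its length. 95 mm of bare cylinder between foot and collar; 0.3 to 0.65 kg. Lying on the bench its centre is 23 mm up. Either way round will do. May be absent.
- cartC_center (a point): Centre of a gas cartridge: a plain metal cylinder 38 mm thick, 166 mm long in all, with a black six-sided rubber foot (46 mm across flats, x = -83 to -49 mm), a like rubber collar (x = 46 to 56 mm) and a brass neck and cap at the +x end; x along its length. 95 mm of bare cylinder between foot and collar; 0.3 to 0.65 kg. Lying on the bench its centre is 23 mm up. Either way round will do. May be absent.
- cartD_center (a point): Centre of a gas cartridge: a plain metal cylinder 38 mm thick, 166 mm long in all, with a black six-sided rubber foot (46 mm across flats, x = -83 to -49 mm), a like rubber collar (x = 46 to 56 mm) and a brass neck and cap at the +x end; x along its length. 95 mm of bare cylinder between foot and collar; 0.3 to 0.65 kg. Lying on the bench its centre is 23 mm up. Either way round will do. May be absent.
- wrench: Wrench, 200 mm; not part of the job. Origin at its underside.
- brush: Brush, 180 mm; not part of the job. Origin at its underside.
- jar: Jar, 68 mm across, 75 mm tall; not part of the job. Origin at its underside.
- gauge: Round pressure gauge, 60 mm across; not part of the job. Origin at its underside.
- valve_head: Brass valve head with two levers, about 120 mm long, 95 mm tall; not part of the job. Origin at its underside.
- horn: Black discharge horn standing on its mouth, 84 mm across, 135 mm tall; not part of the job. Origin at its underside.
- seal_box: Cardboard box, 110 by 75 by 45 mm; not part of the job. Origin at its underside.
Not all that is in view belongs to the job. What is shaped like the part that bears cartD_center but purple is not meant.

How it is judged:
On the way, in this order (a step that is already met when the one before it is completed fails the run):
1. the lid is up and the stay is locked past straight, holding the lid with no hand on it (value of joint lid above 1.33 rad and value of joint stay_knee above 2.44 rad and contact force between lid and the fingers below 0.3 N), for 0.4 s.
2. every cartridge lies in its own notches, let go and at rest, with the lid still held up by the locked stay (value of joint lid above 1.33 rad and value of joint stay_knee above 2.44 rad and x of cartA_center in the frame of chest between -0.028 and 0.008 m and z of cartA_center in the frame of chest between 0.0602 and 0.0762 m and (y of cartA_center in the frame of chest between -0.109 and -0.089 m or y of cartA_center in the frame of chest between -0.043 and -0.023 m or y of cartA_center in the frame of chest between 0.023 and 0.043 m or y of cartA_center in the frame of chest between 0.089 and 0.109 m) and angle between the x axis of each of cartA_center, cartB_center, cartC_center, cartD_center and the x axis of chest, either way round below 0.15 rad and linear speed of each of cartA, cartB, cartC, cartD below 0.05 m/s and contact force between each of cartA, cartB, cartC, cartD and the fingers below 0.3 N and x of cartB_center in the frame of chest between -0.028 and 0.008 m and z of cartB_center in the frame of chest between 0.0602 and 0.0762 m and (y of cartB_center in the frame of chest between -0.109 and -0.089 m or y of cartB_center in the frame of chest between -0.043 and -0.023 m or y of cartB_center in the frame of chest between 0.023 and 0.043 m or y of cartB_center in the frame of chest between 0.089 and 0.109 m) and x of cartC_center in the frame of chest between -0.028 and 0.008 m and z of cartC_center in the frame of chest between 0.0602 and 0.0762 m and (y of cartC_center in the frame of chest between -0.109 and -0.089 m or y of cartC_center in the frame of chest between -0.043 and -0.023 m or y of cartC_center in the frame of chest between 0.023 and 0.043 m or y of cartC_center in the frame of chest between 0.089 and 0.109 m) and x of cartD_center in the frame of chest between -0.028 and 0.008 m and z of cartD_center in the frame of chest between 0.0602 and 0.0762 m and (y of cartD_center in the frame of chest between -0.109 and -0.089 m or y of cartD_center in the frame of chest between -0.043 and -0.023 m or y of cartD_center in the frame of chest between 0.023 and 0.043 m or y of cartD_center in the frame of chest between 0.089 and 0.109 m)), for 0.3 s.
At the end, for the whole second after the job is handed in: The lid is fully shut (within 0.03 rad) and every cartridge lies at rest across both rails in its own pair of notches: centre within 18 mm of the notch site along the chest's x, 10 mm along y, 8 mm in height, and within 0.15 rad of the chest's x axis (value of joint lid below 0.03 rad and velocity of joint lid between -0.05 and 0.05 rad/s and x of cartA_center in the frame of chest between -0.028 and 0.008 m and z of cartA_center in the frame of chest between 0.0602 and 0.0762 m and (y of cartA_center in the frame of chest between -0.109 and -0.089 m or y of cartA_center in the frame of chest between -0.043 and -0.023 m or y of cartA_center in the frame of chest between 0.023 and 0.043 m or y of cartA_center in the frame of chest between 0.089 and 0.109 m) and angle between the x axis of each of cartA_center, cartB_center, cartC_center, cartD_center and the x axis of chest, either way round below 0.15 rad and linear speed of each of cartA, cartB, cartC, cartD below 0.05 m/s and contact force between each of cartA, cartB, cartC, cartD and the fingers below 0.3 N and x of cartB_center in the frame of chest between -0.028 and 0.008 m and z of cartB_center in the frame of chest between 0.0602 and 0.0762 m and (y of cartB_center in the frame of chest between -0.109 and -0.089 m or y of cartB_center in the frame of chest between -0.043 and -0.023 m or y of cartB_center in the frame of chest between 0.023 and 0.043 m or y of cartB_center in the frame of chest between 0.089 and 0.109 m) and x of cartC_center in the frame of chest between -0.028 and 0.008 m and z of cartC_center in the frame of chest between 0.0602 and 0.0762 m and (y of cartC_center in the frame of chest between -0.109 and -0.089 m or y of cartC_center in the frame of chest between -0.043 and -0.023 m or y of cartC_center in the frame of chest between 0.023 and 0.043 m or y of cartC_center in the frame of chest between 0.089 and 0.109 m) and x of cartD_center in the frame of chest between -0.028 and 0.008 m and z of cartD_center in the frame of chest between 0.0602 and 0.0762 m and (y of cartD_center in the frame of chest between -0.109 and -0.089 m or y of cartD_center in the frame of chest between -0.043 and -0.023 m or y of cartD_center in the frame of chest between 0.023 and 0.043 m or y of cartD_center in the frame of chest between 0.089 and 0.109 m)); the robot touches nothing.
It fails at once if the lid is slammed (faster than 1.8 rad/s downwards) (velocity of joint lid below -1.8 rad/s).
It fails at once if the lid is forced against the locked stay, so that the stay's end is strained 4 mm off its pin (distance between stay_end and lid_pin above 0.004 m).
It fails at once if something else on the bench is moved by more than 5 cm (distance of any of wrench, brush, jar, gauge, valve_head, horn, seal_box from where it was at the start of the episode above 0.05 m).
Of cartA, cartB, cartC, cartD only 3 to 4 are there at a start; the rules pass over those that are not, and their reading is None.
At some moment in a run one of cartA, cartB, cartC, cartD may be knocked a few centimetres aside while the robot is not near it.
Once in a run the grip may slacken for a moment while it holds something.
It also fails if it takes over 208 s, if anything falls off the work surface, if the arm or the gripper's body presses on something with over 40 N, if the wrist force passes 120 N, or if a joint passes its speed limit or range.

ROBOT

A 7-joint arm with a two-finger parallel gripper is mounted at the origin on the work surface. World frame = base frame: x ahead of the robot, y to its left, z up, the work surface at z = 0. Lengths are in m, angles in rad, forces in N, time in s.
With the tool pointing down it reaches from about 0.4 to 0.85 m from the base axis. Payload 4.5 kg.
Tool frame: the origin (TCP) lies between the finger pads; the fingertips stand 19 mm ahead of it and the grasp point (between the pads) is the TCP; x points along the fingers, y is the direction in which the jaws open and shut, and the axes are right-handed (so a half turn about x gives the same grasp; the last joint's range is limited). The gripper opens to 85 mm and grips with 20 to 120 N. Pads are 22 mm wide; open, the fingers measure 114 mm over their backs; the gripper's body (76 mm by 85 mm) begins 54 mm behind the grasp point. The pads swing forward as they close: fully open they stand 13 mm farther back than shut.
Start: joints at [-1.256, 0.689, -0.195, 1.565, 0.157, 0.902, -0.215], TCP at [0.173, 0.601, 0.25] pointing down, gripper open.
Joint ranges: [-3.01, 3.01], [-0.46, 2.08], [-1.47, 1.51], [0.13, 2.56], [-1, 4.14], [0.04, 2.09], [-2.66, 2.66]. Speed limits (rad/s): [2.57, 2.57, 3.14, 3.14, 3.14, 3.14, 3.14].

INTERFACE

Orientations are given as a unit quaternion [x, y, z, w].
In Python, from cell import robot, imaging, order gives the robot as it stands. The module is installed in compiled form; this text tells all that it offers.
- The arm moves only by the shell command python3 -m pendant 'ROWS' [FORCE]. ROWS is JSON, a list of rows, each a list of 3 entries, a list of its own where there are three numbers: the shift along the tool's x, y, z in m, then the turn about the tool's x in rad, then the finger opening in m, from 0 to 0.0854. In form: [[[tx, ty, tz], yaw, grip], ...]. A call has exactly 8 rows; each row is the pose to reach, as a shift and turn from the pose commanded when the call began, along the tool's axes at that moment; what a row does not reach only later rows make up. A row lasts 1/12 s, in which the tool goes at most 41.7 mm and 7.16 degrees, less where a joint would pass 70% of its speed; a pose out of reach is approached as far as the arm can. A call with a gripper value outside its range is refused whole. The fingers move at their own pace and stop on an object; FORCE is the grip in N (left out, the last holds). Time passes only in rows, so rows that repeat a pose let the fingers close, or fill a call up. It gives the time, the measured TCP pose, the force and the opening at its end, in the units of the state.
- robot.read_state(): the state, without advancing time (a new reading comes with each control period).
- imaging.capture(name): name is "side" or "top"; returns a dict with "pixels" (384x512x3 uint8, red, green, blue), "fov_y" (degrees; the focal length in pixels is half the picture's height over the tangent of half this angle, whatever the lens; pixels are square), "cx", "cy" (the principal point, pixels), "k1" (the pictures are not rectified: a ray, as slopes to the right and down, at radius r is drawn at 1 + k1 r^2 times it, then the intrinsics apply), "rvec" (rotation vector, rad) and "tvec" (3), from world to camera coordinates, as OpenCV has them. Camera axes: x right, y down, z forward; pixel columns grow to the right and rows downward; lengths in m; the calibration is good to about 2 mm. A picture is of the moment at which its call begins. There is no depth.
- order.sign_off(): hands the job in, once; it reports no verdict.
The state is a dict: "time": time; "joint_positions": joint angles; "dq": joint speeds; "tau": joint torques, N m; "ee_pos": TCP position; "tool_rot": TCP orientation; "ft_force": force on the tool from outside, world axes, zero at the start; "wrist_torque": the same for the moment, N m; "gripper_width": finger opening in m.
Only numpy, scipy, OpenCV 4.12 (cv2) and the standard library are available. Lean on these libraries where they do the work, as an engineer would, in place of code of your own. Each camera call takes 0.05 s, during which the arm holds its last target.

## Working session

There is one attempt and no reset: what is moved stays moved. The work goes in short steps, Python scripts to look and compute and a shell command to move; the robot and the scene stay as the last step left them, time stands still between calls to the robot, and variables do not carry over. Pictures are saved under pics/ and viewed, and the job is handed in when it is done.

```bash
ls; mkdir -p pics; cat > h.py <<'E'
import numpy as np, cv2, json
from cell import robot, imaging, order
def cap(name,save=None):
    d=imaging.capture(name)
    if save: cv2.imwrite('pics/'+save+'.png',cv2.cvtColor(d['pixels'],cv2.COLOR_RGB2BGR))
    return d
def KRt(d):
    f=192/np.tan(np.radians(d['fov_y'])/2)
    K=np.array([[f,0,d['cx']],[0,f,d['cy']],[0,0,1]]);R=cv2.Rodrigues(np.array(d['rvec'],float))[0]
    return K,R,np.array(d['tvec'],float).reshape(3),np.array([d['k1'],0,0,0,0.])
# model: drawn = ray*(1+k1 r^2) = OpenCV model
def ray(d,uv):
    K,R,t,D=KRt(d)
    p=cv2.undistortPointsIter(np.array([[uv]],float),K,D,None,None,(3,100,1e-10))[0,0]
    v=R.T@np.array([p[0],p[1],1]);return -R.T@t,v/np.linalg.norm(v)
def onz(d,uv,z):
    o,v=ray(d,uv);return o+v*(z-o[2])/v[2]
def proj(d,P):
    K,R,t,D=KRt(d)
    return cv2.projectPoints(np.atleast_2d(np.array(P,float)),np.array(d['rvec'],float),t,K,D)[0][:,0]
def tri(d1,u1,d2,u2):
    o1,v1=ray(d1,u1);o2,v2=ray(d2,u2)
    s=np.linalg.lstsq(np.c_[v1,-v2],o2-o1,rcond=None)[0]
    a=o1+s[0]*v1;b=o2+s[1]*v2;return (a+b)/2,np.linalg.norm(a-b)
E
python3 - <<'E'
from h import *
s=robot.read_state();print(s)
for n in('side','top'):
    d=cap(n,n+'0');print({k:v for k,v in d.items() if k!='pixels'})
    K,R,t,D=KRt(d);print(-R.T@t)
    im=cv2.imread(f'pics/{n}0.png');cv2.imwrite(f'pics/{n}0b.png',cv2.resize(im,(800,600),interpolation=cv2.INTER_CUBIC))
E
```

```text
pics
{'time': 0.0, 'joint_positions': array([-1.25623895,  0.69000417, -0.1945302 ,  1.56636123,  0.15728832,
        0.90253385, -0.21505849]), 'dq': array([ 0.00024661,  0.0002203 ,  0.00015319,  0.00031741, -0.0003484 ,
        0.00068061,  0.00046549]), 'tau': array([ 2.98190462e-04, -5.39606559e+01, -1.26628228e+00, -1.58549774e+01,
        9.21815081e-03,  9.24963970e-03,  1.56999823e-05]), 'ee_pos': array([0.17303898, 0.59990653, 0.24946727]), 'tool_rot': array([ 0.09821539,  0.70020859, -0.09956524,  0.70010602]), 'ft_force': array([-0.45515153, -0.60695373,  0.59099971]), 'wrist_torque': array([-0.00767218,  0.00103158, -0.02348648]), 'gripper_width': 0.08513580114748136}
{'fov_y': 46.400750224166785, 'cx': 254.17615621684757, 'cy': 193.09763805024045, 'k1': -0.13543361915908256, 'rvec': array([ 2.18129475, -0.81131908,  0.3810916 ]), 'tvec': array([-0.35395588,  0.327917  ,  1.36158914])}
[-0.27077734 -0.82608877  1.15368812]
{'fov_y': 53.356229123539954, 'cx': 249.2173428055602, 'cy': 190.98259334414914, 'k1': -0.010297782883116351, 'rvec': array([ 2.14481418, -2.14002697,  0.17592615]), 'tvec': array([0.01041362, 0.52620567, 1.14679185])}
[0.33991545 0.019064   1.2150006 ]
```

View pics/side0b.png

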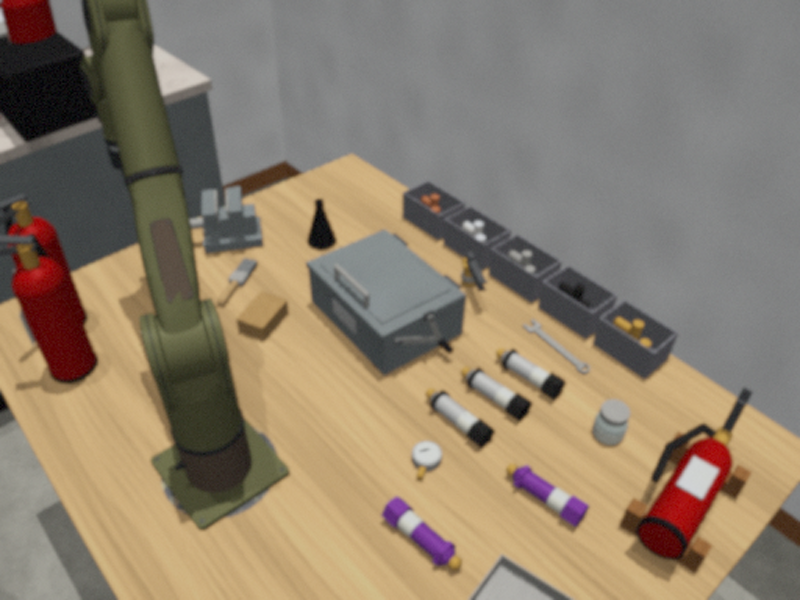

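View pics/top0b.png

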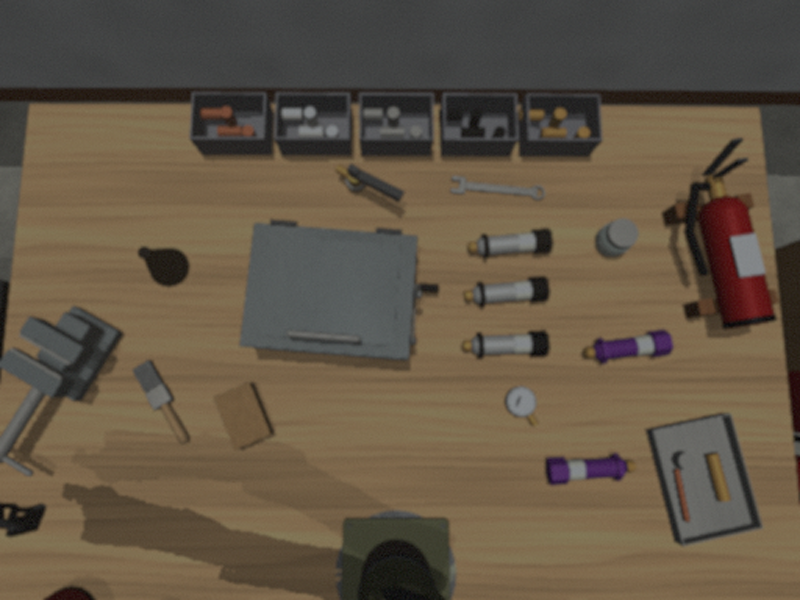

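The side view shows three white and metal cartridges with black foot and collar, at (460,418), (497,392) and (532,373) in the 800x600 picture. In the top view they are at (510,244), (507,292) and (508,345). The two purple ones, at top (628,347) and (588,469), are the excluded decoys. The chest is centred at about top (332,290) with its knob at (428,289). Next I enlarge crops to measure and confirm.

```bash
python3 - <<'E'
import cv2
im=cv2.imread('pics/top0.png')
c=im[130:240,145:295];cv2.imwrite('pics/c1.png',cv2.resize(c,None,fx=5,fy=5,interpolation=cv2.INTER_CUBIC))
c=im[135:245,285:395];cv2.imwrite('pics/c2.png',cv2.resize(c,None,fx=5,fy=5,interpolation=cv2.INTER_CUBIC))
im=cv2.imread('pics/side0.png')
c=im[140:240,190:300];cv2.imwrite('pics/c3.png',cv2.resize(c,None,fx=6,fy=6,interpolation=cv2.INTER_CUBIC))
E
```

```text
(no output)
```

View pics/c1.png

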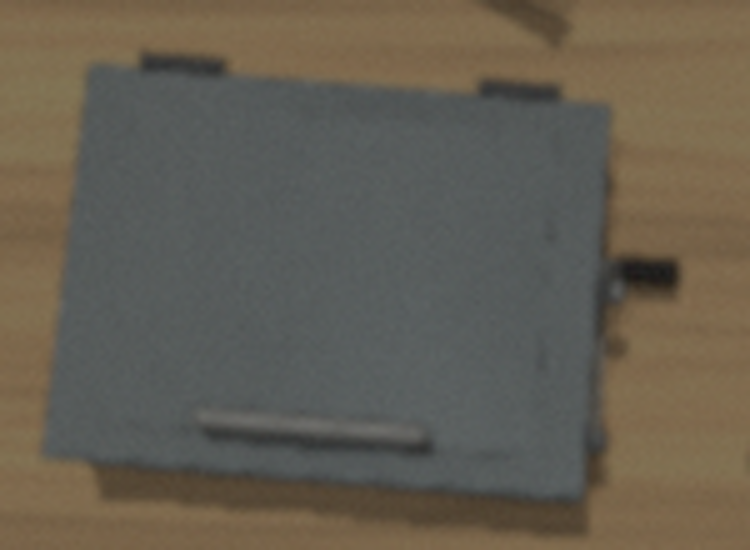

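View pics/c2.png

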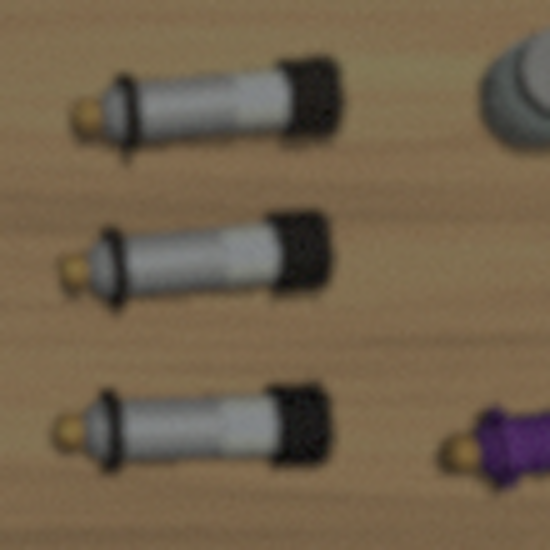

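View pics/c3.png

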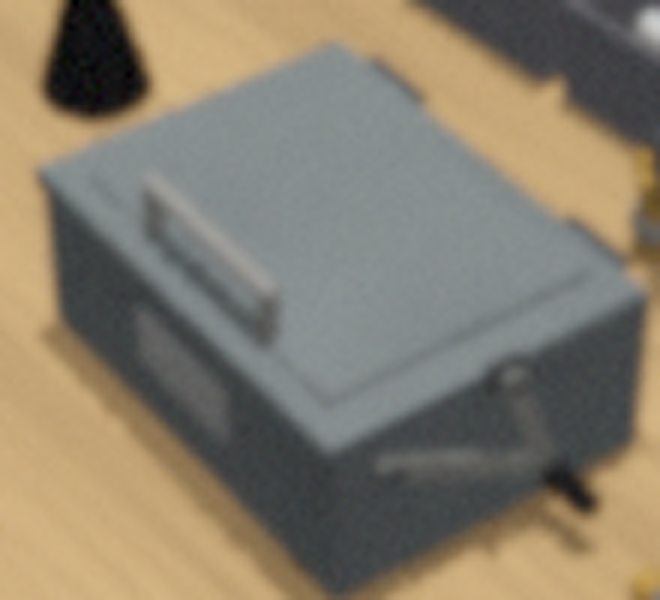

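```bash
cat > m1.py <<'E'
from h import *
from scipy.optimize import least_squares
T=cap('top');S=cap('side')
tp=lambda x,y,ox,oy,s:np.array([(x+.5)/s-.5+ox,(y+.5)/s-.5+oy])
tops=[tp(x,y,145,130,5) for x,y in[(88,65),(610,103),(582,500),(43,457),(202,417),(428,440)]]
tl=[(.115,.155,.126),(.115,-.155,.126),(-.115,-.155,.126),(-.115,.155,.126),(-.093,.062,.161),(-.093,-.062,.161)]
sd=[tp(x,y,190,140,6) for x,y in[(40,168),(330,450),(645,292),(335,42),(335,597),(148,183),(272,292)]]
sl=[(-.115,.155,.126),(-.115,-.155,.126),(.115,-.155,.126),(.115,.155,.126),(-.115,-.155,0),(-.093,.06,.161),(-.093,-.06,.161)]
def W(p,l):
    c,s=np.cos(p[2]),np.sin(p[2]);l=np.array(l);return np.c_[p[0]+c*l[:,0]-s*l[:,1],p[1]+s*l[:,0]+c*l[:,1],l[:,2]]
f=lambda p:np.r_[(proj(T,W(p,tl))-tops).ravel(),(proj(S,W(p,sl))-sd).ravel()]
r=least_squares(f,[.55,.1,-.05],loss='soft_l1');print(r.x);print(np.round(r.fun.reshape(-1,2),1))
for o in(T,S):
  pass
ft=lambda p:(proj(T,W(p,tl))-tops).ravel();print(least_squares(ft,r.x).x)
fs=lambda p:(proj(S,W(p,sl))-sd).ravel();print(least_squares(fs,r.x).x)
np.save('chest.npy',r.x)
# carts: collar centre and foot end in top crop (+cap)
im=np.array(T['pixels']).astype(int)
for nm,foot,cap_ in[('1far',(315,97),(90,118)),('2mid',(302,249),(72,270)),('3near',(302,424),(68,433))]:
    a=onz(T,tp(*foot,285,135,5),.023);b=onz(T,tp(*cap_,285,135,5),.023)
    dv=b-a;ang=np.degrees(np.arctan2(dv[1],dv[0]));u=dv/np.linalg.norm(dv)
    # foot centre at -66, 
    print(nm,'ctr',(a+u*.066)[:2].round(4),'ang',ang.round(2),'len foot-cap',np.linalg.norm(dv).round(4))
p=r.x
print('handle',W(p,[(-.093,0,.161)]),'notches',W(p,[(-.01,y,.068) for y in(-.099,-.033,.033,.099)]))
E
python3 m1.py
```

```text
[ 0.53137605  0.12229688 -0.07199619]
[[-0.1 -0.3]
 [ 0.6 -0.2]
 [ 0.9 -1.3]
 [ 0.1 -0.8]
 [-0.4  0.7]
 [-0.9 -0.6]
 [-1.  -0.1]
 [ 0.1  0.4]
 [ 0.5 -0.4]
 [ 0.1 -0.6]
 [-0.7  1.9]
 [-0.4  0.8]
 [-1.6  0.7]]
[ 0.53015742  0.12235582 -0.07328113]
[ 0.53419648  0.12322839 -0.07262358]
1far ctr [ 0.6439 -0.2391] ang 95.67 len foot-cap 0.1459
2mid ctr [ 0.5449 -0.2269] ang 95.43 len foot-cap 0.1472
3near ctr [ 0.4372 -0.2225] ang 92.31 len foot-cap 0.1469
handle [[0.43861698 0.12898674 0.161     ]] notches [[0.51428049 0.02427269 0.068     ]
 [0.51902813 0.09010171 0.068     ]
 [0.52377578 0.15593073 0.068     ]
 [0.52852342 0.22175975 0.068     ]]
```

```bash
cat >> h.py <<'E'
from scipy.spatial.transform import Rotation as Ro
def tgt(x,y,z,jaw=None):
    "shift in tool axes and turn to reach world xyz with jaw axis at world yaw jaw (mod pi)"
    s=robot.read_state();R=Ro.from_quat(s['tool_rot']).as_matrix()
    sh=R.T@(np.array([x,y,z])-s['ee_pos'])
    yw=np.arctan2(R[1,1],R[0,1]);tn=0
    if jaw is not None: tn=-((jaw-yw+np.pi/2)%np.pi-np.pi/2)
    print('shift mm',(sh*1000).round(1),'turn',round(tn,3),'or',round(tn-np.sign(tn)*np.pi,3),'| jaw yaw',round(yw,3),'pos',s['ee_pos'].round(4),'q',s['joint_positions'].round(2),'t',round(s['time'],2),'F',s['ft_force'].round(1),'w',round(s['gripper_width'],4))
CH=(0.5315,0.1223,-0.0722)
def cw(x,y,z,p=CH):
    c,s=np.cos(p[2]),np.sin(p[2]);return np.array([p[0]+c*x-s*y,p[1]+s*x+c*y,z])
def handle(th,p=CH):
    c,s=np.cos(th),np.sin(th);return cw(.112-.205*c+.041*s,0,.120+.205*s+.041*c,p)
E
python3 - <<'E'
from h import *
S=cap('side');T=cap('top')
tp=lambda x,y,ox,oy,s:((x+.5)/s-.5+ox,(y+.5)/s-.5+oy)
print(tri(T,tp(315,428,145,130,5),S,tp(210,237,190,140,6)),handle(0))
print(Ro.from_quat(robot.read_state()['tool_rot']).as_matrix().round(3))
h=handle(0);tgt(h[0],h[1],.25,CH[2])
E
```

```text
(array([0.43995374, 0.12598777, 0.16486928]), np.float64(0.0029442880933124413)) [0.43874229 0.12900877 0.161     ]
[[-0.     0.277  0.961]
 [-0.001  0.961 -0.277]
 [-1.    -0.001 -0.   ]]
shift mm [ 2.000e-01 -3.793e+02  3.858e+02] turn 1.362 or -1.779 | jaw yaw 1.29 pos [0.1731 0.6004 0.25  ] q [-1.26  0.69 -0.19  1.57  0.16  0.9  -0.22] t 0.3 F [-0.9 -0.2  0.2] w 0.0855
```

```bash
python3 -m pendant '[[[0,-0.025,0.025],0.08,0.085],[[0,-0.05,0.05],0.17,0.085],[[0,-0.075,0.075],0.26,0.085],[[0,-0.1,0.1],0.35,0.085],[[0,-0.125,0.125],0.45,0.085],[[0,-0.15,0.15],0.54,0.085],[[0,-0.175,0.18],0.63,0.085],[[0,-0.2,0.2],0.72,0.085]]'
python3 - <<'E'
from h import *
h=handle(0);tgt(h[0],h[1],.25,CH[2])
E
```

```text
time: 0.97
ee_pos: [0.312, 0.3509, 0.2506]
tool_rot: [0.342, 0.619, -0.341, 0.62]
ft_force: [0.5, 0.4, -0.2]
gripper_width: 0.085
shift mm [  0.7 -11.4 255.3] turn 0.636 or -2.506 | jaw yaw 0.564 pos [0.312  0.3509 0.2506] q [-0.93  0.49 -0.02  2.03  0.02  0.63 -0.4 ] t 0.97 F [ 0.5  0.4 -0.2] w 0.085
```

```bash
python3 -m pendant '[[[0,-0.002,0.035],0.1,0.06],[[0,-0.004,0.07],0.2,0.06],[[0,-0.006,0.105],0.3,0.06],[[0,-0.008,0.14],0.4,0.06],[[0,-0.01,0.175],0.5,0.06],[[0,-0.011,0.21],0.6,0.06],[[0,-0.0114,0.24],0.636,0.06],[[0,-0.0114,0.2553],0.636,0.06]]'
python3 - <<'E'
from h import *
h=handle(0);tgt(h[0],h[1],.165,CH[2])
cap('side','s1');T=cap('top','t1')
im=cv2.imread('pics/s1.png')[110:240,190:320];cv2.imwrite('pics/s1c.png',cv2.resize(im,None,fx=4.5,fy=4.5,interpolation=cv2.INTER_CUBIC))
E
```

```text
time: 1.63
ee_pos: [0.44, 0.128, 0.2506]
tool_rot: [0.518, 0.481, -0.518, 0.482]
ft_force: [-0.8, 0.3, -0.0]
gripper_width: 0.0598
shift mm [85.6 -1.5 -1.1] turn -0.001 or 3.141 | jaw yaw -0.073 pos [0.44   0.128  0.2506] q [-0.48  0.48  0.14  2.06 -0.11  0.61 -0.34] t 1.63 F [-0.8  0.3 -0. ] w 0.0598
```

View pics/s1c.png

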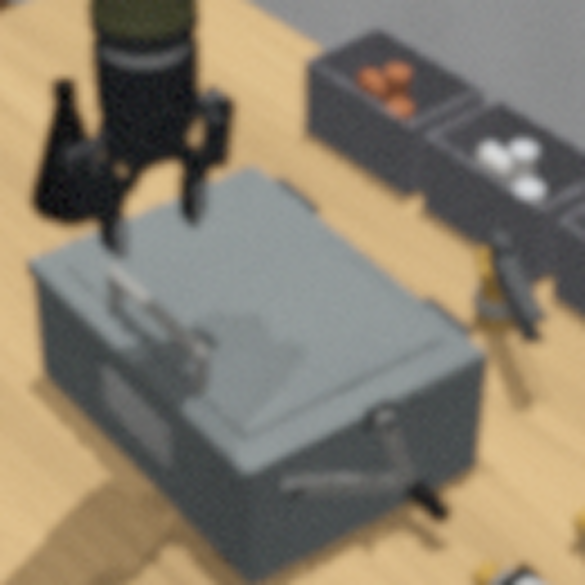

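The open gripper stands above the handle bar at about (160,320) in the crop and is aligned with it. I'll go down and grip.

```bash
python3 -m pendant '[[[0.03,-0.0015,-0.001],0,0.06],[[0.06,-0.0015,-0.001],0,0.06],[[0.0855,-0.0015,-0.001],0,0.06],[[0.0855,-0.0015,-0.001],0,0.06],[[0.0855,-0.0015,-0.001],0,0.005],[[0.0855,-0.0015,-0.001],0,0.005],[[0.0855,-0.0015,-0.001],0,0.005],[[0.0855,-0.0015,-0.001],0,0.005]]' 40
python3 - <<'E'
from h import *
tgt(.4387,.129,.165,CH[2])
E
```

```text
time: 2.4
ee_pos: [0.4418, 0.1335, 0.1667]
tool_rot: [0.52, 0.481, -0.513, 0.485]
ft_force: [17.3, -4.5, -9.5]
gripper_width: 0.0119
shift mm [ 1.6 -2.8  4.7] turn 0.005 or -3.136 | jaw yaw -0.067 pos [0.4418 0.1335 0.1667] q [-0.45  0.63  0.09  2.15 -0.14  0.36 -0.32] t 2.4 F [17.3 -4.5 -9.5] w 0.0119
```

```bash
python3 -m pendant '[[[0,0.002,0],0,0.005],[[0,0.004,0],0,0.005],[[0,0.004,0],0,0.005],[[0,0.004,0],0,0.005],[[0,0.004,0],0,0.005],[[0,0.004,0],0,0.005],[[0,0.004,0],0,0.005],[[0,0.004,0],0,0.005]]'
python3 - <<'E'
from h import *
for th in np.arange(0,1.42,.1): 
    print(round(th,2),((handle(th)-handle(0))*1000).round(1), 'toolx/y', (-(handle(th)-handle(0))[2]*1000).round(0), np.round(1000*(-.205*np.cos(th)+.041*np.sin(th)+.205),0))
E
```

```text
time: 3.07
ee_pos: [0.4422, 0.1334, 0.1666]
tool_rot: [0.518, 0.483, -0.515, 0.484]
ft_force: [-0.1, -0.7, 7.2]
gripper_width: 0.0101
0.0 [0. 0. 0.] toolx/y -0.0 0.0
0.1 [ 5.1 -0.4 20.3] toolx/y -20.0 5.0
0.2 [12.2 -0.9 39.9] toolx/y -40.0 12.0
0.3 [21.2 -1.5 58.8] toolx/y -59.0 21.0
0.4 [32.1 -2.3 76.6] toolx/y -77.0 32.0
0.5 [44.6 -3.2 93.3] toolx/y -93.0 45.0
0.6 [ 58.8  -4.3 108.6] toolx/y -109.0 59.0
0.7 [ 74.4  -5.4 122.4] toolx/y -122.0 75.0
0.8 [ 91.3  -6.6 134.6] toolx/y -135.0 92.0
0.9 [109.4  -7.9 145.1] toolx/y -145.0 110.0
1.0 [128.4  -9.3 153.7] toolx/y -154.0 129.0
1.1 [148.2 -10.7 160.3] toolx/y -160.0 149.0
1.2 [168.5 -12.2 164.9] toolx/y -165.0 169.0
1.3 [189.2 -13.7 167.5] toolx/y -167.0 190.0
1.4 [210.  -15.2 168. ] toolx/y -168.0 211.0
```

```bash
sed -i 's/^CH=.*/CH=(0.5345,0.1226,-0.0722)/' h.py; python3 -m pendant '[[[-0.01,0.002,0],0,0.005],[[-0.02,0.005,0],0,0.005],[[-0.03,0.008,0],0,0.005],[[-0.04,0.012,0],0,0.005],[[-0.049,0.0165,0],0,0.005],[[-0.059,0.021,0],0,0.005],[[-0.068,0.0265,0],0,0.005],[[-0.077,0.032,0],0,0.005]]' 60
python3 - <<'E'
from h import *
h0=np.array([.4422,.1334,.1666])
for th in(.4,.8):
  p=h0+handle(th)-handle(0);tgt(*p,CH[2])
E
```

```text
time: 3.73
ee_pos: [0.4719, 0.1311, 0.2419]
tool_rot: [-0.516, -0.484, 0.516, -0.483]
ft_force: [3.0, 1.9, -14.0]
gripper_width: 0.0097
shift mm [-1.3  2.4 -0.2] turn 0.006 or -3.135 | jaw yaw -0.066 pos [0.4719 0.1311 0.2419] q [-0.45  0.53  0.13  1.98 -0.11  0.63 -0.31] t 3.73 F [  3.    1.9 -14. ] w 0.0097
shift mm [-59.4  61.7   0.2] turn 0.006 or -3.135 | jaw yaw -0.066 pos [0.4719 0.1311 0.2419] q [-0.45  0.53  0.13  1.98 -0.11  0.63 -0.31] t 3.73 F [  3.    1.9 -14. ] w 0.0097
```

```bash
python3 -m pendant '[[[-0.0085,0.006,0],0,0.005],[[-0.0167,0.0124,0],0,0.005],[[-0.0246,0.0193,0],0,0.005],[[-0.032,0.0267,0],0,0.005],[[-0.0392,0.0343,0],0,0.005],[[-0.0458,0.0424,0],0,0.005],[[-0.052,0.0507,0],0,0.005],[[-0.058,0.0593,0],0,0.005]]'
python3 - <<'E'
from h import *
h0=np.array([.4422,.1334,.1666])
for th in(.8,1.2):
  p=h0+handle(th)-handle(0);tgt(*p,CH[2])
E
```

```text
time: 4.4
ee_pos: [0.5246, 0.127, 0.2988]
tool_rot: [-0.512, -0.487, 0.52, -0.48]
ft_force: [-11.8, 1.2, 4.7]
gripper_width: 0.0095
shift mm [-2.5  8.9 -0.4] turn 0.007 or -3.134 | jaw yaw -0.065 pos [0.5246 0.127  0.2988] q [-0.41  0.52  0.14  1.76 -0.1   0.88 -0.29] t 4.4 F [-11.8   1.2   4.7] w 0.0095
shift mm [-34.1  85.8   0.2] turn 0.007 or -3.134 | jaw yaw -0.065 pos [0.5246 0.127  0.2988] q [-0.41  0.52  0.14  1.76 -0.1   0.88 -0.29] t 4.4 F [-11.8   1.2   4.7] w 0.0095
```

```bash
python3 -m pendant '[[[-0.006,0.009,0],0,0.005],[[-0.0115,0.018,0],0,0.005],[[-0.016,0.0275,0],0,0.005],[[-0.020,0.037,0],0,0.005],[[-0.024,0.047,0],0,0.005],[[-0.027,0.057,0],0,0.005],[[-0.0295,0.067,0],0,0.005],[[-0.0315,0.077,0],0,0.005]]'
python3 - <<'E'
from h import *
h0=np.array([.4422,.1334,.1666])
for th in(1.2,1.33,1.39):
  p=h0+handle(th)-handle(0);tgt(*p,CH[2])
cap('side','s2')
im=cv2.imread('pics/s2.png')[40:240,150:350];cv2.imwrite('pics/s2c.png',cv2.resize(im,None,fx=3,fy=3,interpolation=cv2.INTER_CUBIC))
E
```

```text
time: 5.07
ee_pos: [0.6048, 0.1208, 0.3337]
tool_rot: [-0.514, -0.485, 0.518, -0.481]
ft_force: [-7.4, 0.1, 6.0]
gripper_width: 0.0091
shift mm [ 2.2  5.9 -0.8] turn 0.006 or -3.136 | jaw yaw -0.067 pos [0.6048 0.1208 0.3337] q [-0.36  0.6   0.15  1.48 -0.1   1.07 -0.25] t 5.07 F [-7.4  0.1  6. ] w 0.0091
shift mm [-1.  32.8 -0.6] turn 0.006 or -3.136 | jaw yaw -0.067 pos [0.6048 0.1208 0.3337] q [-0.36  0.6   0.15  1.48 -0.1   1.07 -0.25] t 5.07 F [-7.4  0.1  6. ] w 0.0091
shift mm [-1.2 45.4 -0.6] turn 0.006 or -3.136 | jaw yaw -0.067 pos [0.6048 0.1208 0.3337] q [-0.36  0.6   0.15  1.48 -0.1   1.07 -0.25] t 5.07 F [-7.4  0.1  6. ] w 0.0091
```

View pics/s2c.png

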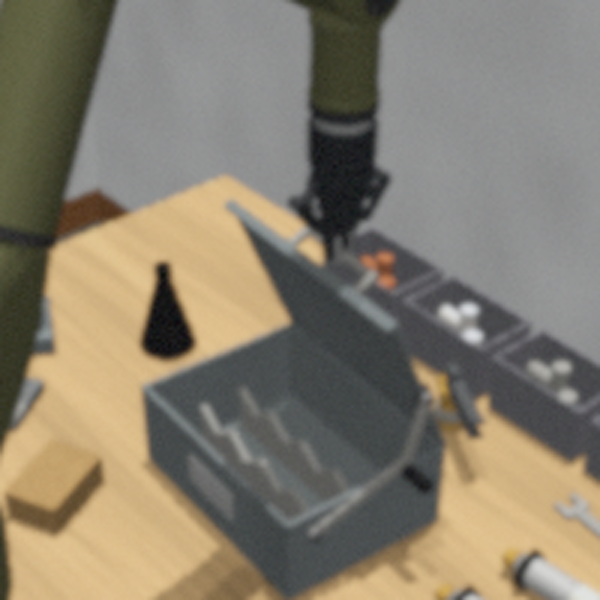

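The lid is at about 1.2 rad, with the bar in the fingers at about (345,265). The stay is nearly straight, knee at (415,475). I'll go on slowly to about 1.35 rad and then loosen the grip.

```bash
python3 -m pendant '[[[0,0.006,0],0,0.005],[[0,0.012,0],0,0.005],[[0,0.018,0],0,0.005],[[-0.001,0.024,0],0,0.005],[[-0.001,0.029,0],0,0.005],[[-0.001,0.032,0],0,0.005],[[-0.001,0.034,0],0,0.005],[[-0.001,0.034,0],0,0.005]]'
python3 -c "
from h import *
h0=np.array([.4422,.1334,.1666])
for th in(1.33,1.39):
  p=h0+handle(th)-handle(0);tgt(*p,CH[2])"
```

```text
time: 5.78
ee_pos: [0.6435, 0.1178, 0.337]
tool_rot: [0.518, 0.481, -0.515, 0.484]
ft_force: [-2.1, -3.4, 16.4]
gripper_width: 0.0095
shift mm [ 2.5 -6.  -1.1] turn 0.004 or -3.137 | jaw yaw -0.068 pos [0.6435 0.1178 0.337 ] q [-0.33  0.65  0.15  1.37 -0.1   1.13 -0.23] t 5.78 F [-2.1 -3.4 16.4] w 0.0095
shift mm [ 2.4  6.6 -1. ] turn 0.004 or -3.137 | jaw yaw -0.068 pos [0.6435 0.1178 0.337 ] q [-0.33  0.65  0.15  1.37 -0.1   1.13 -0.23] t 5.78 F [-2.1 -3.4 16.4] w 0.0095
```

```bash
python3 -m pendant '[[[0,0,0],0,0.014],[[0,0,0],0,0.018],[[0,0,0],0,0.022],[[0,0,0],0,0.026],[[0,0.001,0],0,0.028],[[0,0.001,0],0,0.03],[[0,0.002,0],0,0.03],[[0,0.002,0],0,0.03]]'
python3 - <<'E'
from h import *
tgt(.65,.117,.337,CH[2])
cap('side','s3')
im=cv2.imread('pics/s3.png')[40:240,150:350];cv2.imwrite('pics/s3c.png',cv2.resize(im,None,fx=3,fy=3,interpolation=cv2.INTER_CUBIC))
E
```

```text
time: 6.45
ee_pos: [0.6444, 0.1192, 0.332]
tool_rot: [-0.516, -0.483, 0.516, -0.483]
ft_force: [-0.5, 0.2, 0.1]
gripper_width: 0.03
shift mm [-5.   5.8  1.9] turn 0.006 or -3.135 | jaw yaw -0.066 pos [0.6444 0.1192 0.332 ] q [-0.33  0.66  0.15  1.37 -0.1   1.13 -0.23] t 6.45 F [-0.5  0.2  0.1] w 0.03
```

View pics/s3c.png

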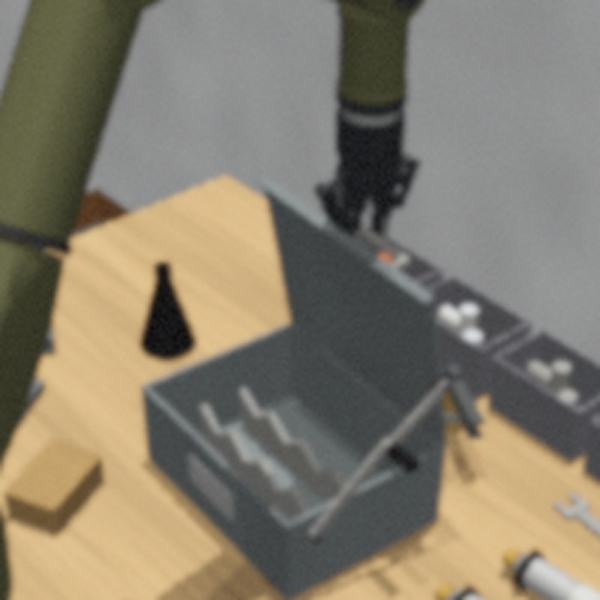

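The stay now looks straight: one line from the wall pivot (315,530) to the lid (448,380), knob at (403,457). Wrist force is about zero, so I'll lift clear.

```bash
python3 -m pendant '[[[0,0.002,0],0,0.03],[[-0.01,0.004,0],0,0.03],[[-0.025,0.004,0],0,0.03],[[-0.045,0.004,0],0,0.03],[[-0.065,0.004,0],0,0.03],[[-0.085,0.004,0],0,0.03],[[-0.105,0.004,0],0,0.03],[[-0.115,0.004,0],0,0.03]]'
python3 - <<'E'
from h import *
tgt(.437,-.2225,.2,np.radians(2.3))
cap('side','s4')
im=cv2.imread('pics/s4.png')[40:240,150:350];cv2.imwrite('pics/s4c.png',cv2.resize(im,None,fx=3,fy=3,interpolation=cv2.INTER_CUBIC))
E
```

```text
time: 7.17
ee_pos: [0.649, 0.1189, 0.45]
tool_rot: [0.517, 0.483, -0.515, 0.484]
ft_force: [0.9, 0.4, 0.9]
gripper_width: 0.03
shift mm [ 249.1 -189.7  354.9] turn -0.106 or 3.035 | jaw yaw -0.066 pos [0.649  0.1189 0.45  ] q [-0.33  0.6   0.17  1.12 -0.1   1.42 -0.24] t 7.17 F [0.9 0.4 0.9] w 0.03
```

View pics/s4c.png

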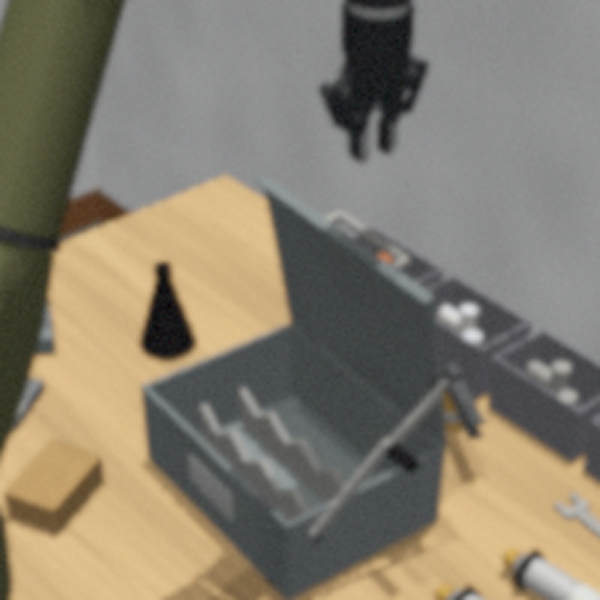

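Lid and stay hold with no hand on them. The knob is at crop (403,457), full picture (284,192). Next is the near cartridge.

```bash
python3 -m pendant '[[[0,-0.016,0.030],-0.02,0.05],[[0,-0.033,0.063],-0.04,0.07],[[0,-0.050,0.096],-0.06,0.085],[[0,-0.067,0.130],-0.08,0.085],[[0.02,-0.085,0.162],-0.1,0.085],[[0.04,-0.103,0.195],-0.106,0.085],[[0.06,-0.12,0.226],-0.106,0.085],[[0.08,-0.138,0.257],-0.106,0.085]]'
python3 - <<'E'
from h import *
S=cap('side','s5');T=cap('top','t5')
print('knob pred',proj(S,[cw(.016,-.185,.179)]),proj(T,[cw(.016,-.185,.179)]))
for n,b in(('s5',(130,240,260,350)),('t5',(90,250,260,410))):
  im=cv2.imread(f'pics/{n}.png')[b[0]:b[1],b[2]:b[3]];cv2.imwrite(f'pics/{n}c.png',cv2.resize(im,None,fx=5,fy=5,interpolation=cv2.INTER_CUBIC)[:600,:800])
tgt(.437,-.2225,.2,np.radians(2.3))
E
```

```text
time: 7.88
ee_pos: [0.492, -0.1296, 0.3661]
tool_rot: [0.49, 0.51, -0.49, 0.51]
ft_force: [1.2, -1.0, 0.1]
gripper_width: 0.085
knob pred [[282.80323059 191.65535659]] [[276.60481605 179.3341266 ]]
shift mm [164.8 -50.7  86.5] turn -0.011 or 3.13 | jaw yaw 0.029 pos [ 0.487  -0.1342  0.3641] q [ 0.07  0.4   0.16  1.76 -0.07  1.    0.29] t 7.98 F [ 1.  -0.1  0.7] w 0.0846
```

View pics/t5c.png

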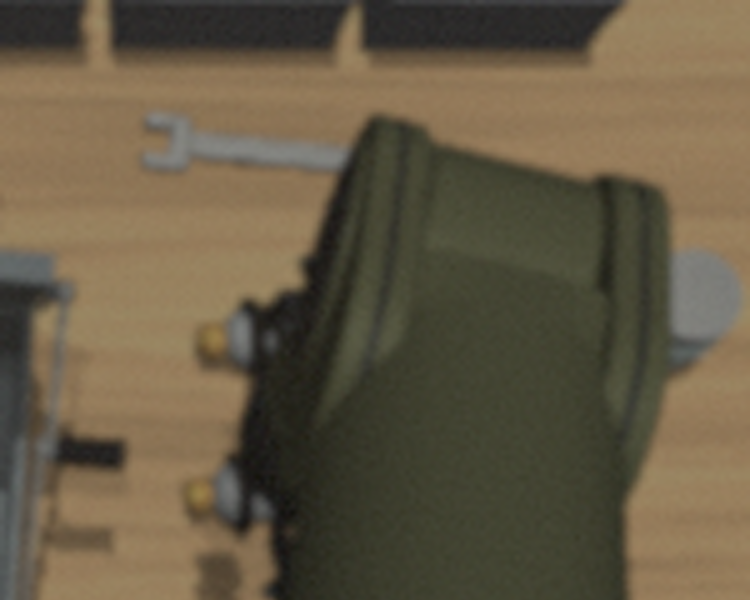

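View pics/s5c.png

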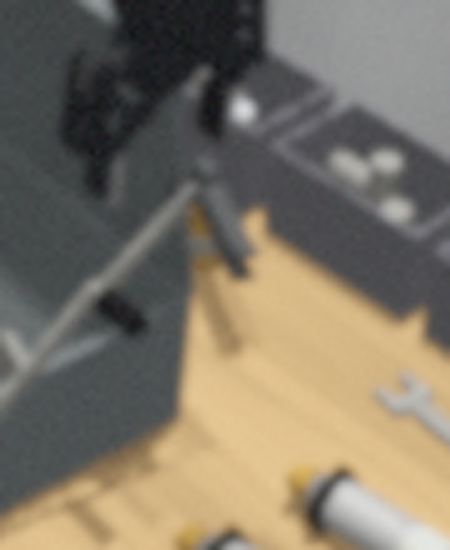

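```bash
python3 -m pendant '[[[0.02,-0.007,0.012],0,0.085],[[0.04,-0.014,0.024],-0.01,0.085],[[0.06,-0.021,0.036],-0.01,0.085],[[0.08,-0.028,0.048],-0.01,0.085],[[0.1,-0.035,0.06],-0.01,0.085],[[0.12,-0.042,0.072],-0.01,0.085],[[0.14,-0.049,0.084],-0.01,0.085],[[0.15,-0.05,0.0865],-0.01,0.085]]'
python3 - <<'E'
import cv2
im=cv2.imread('pics/side0.png')[215:290,265:370];cv2.imwrite('pics/sc.png',cv2.resize(im,None,fx=7,fy=7,interpolation=cv2.INTER_CUBIC))
E
```

```text
time: 8.65
ee_pos: [0.4448, -0.2183, 0.2151]
tool_rot: [0.487, 0.513, -0.489, 0.51]
ft_force: [-0.1, -0.2, -0.2]
gripper_width: 0.0849
```

View pics/sc.png

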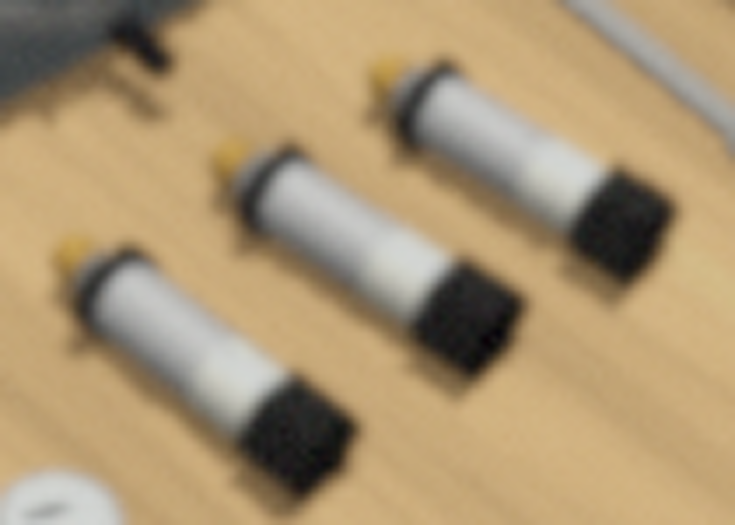

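```bash
python3 - <<'E'
from h import *
T=cap('top');S=cap('side')
tp=lambda x,y,ox,oy,s:((x+.5)/s-.5+ox,(y+.5)/s-.5+oy)
for nm,tf,tc,sf,sc in[('far',(310,97),(127,110),(620,222),(425,102)),('mid',(299,250),(115,268),(467,318),(269,190)),('near',(299,424),(110,430),(297,437),(112,288))]:
    a,e=tri(T,tp(*tf,285,135,5),S,tp(*sf,265,215,7));b,e2=tri(T,tp(*tc,285,135,5),S,tp(*sc,265,215,7))
    u=(b-a)/np.linalg.norm(b-a);print(nm,a.round(4),b.round(4),e,e2,np.linalg.norm(b-a),'ctr',(a+u*.066).round(4),'ang',np.degrees(np.arctan2(u[1],u[0])))
    a=onz(S,tp(*sf,265,215,7),.023);b=onz(S,tp(*sc,265,215,7),.023);u=(b-a)/np.linalg.norm(b-a);print('  side only',(a+u*.066).round(4),np.degrees(np.arctan2(u[1],u[0])))
tgt(.4375,-.222,.027,np.radians(2))
E
```

```text
far [ 0.6496 -0.3005  0.0285] [ 0.6406 -0.1829  0.0255] 0.0014366480591901465 0.0002746065846408139 0.11801403648140953 ctr [ 0.6446 -0.2347  0.0268] ang 94.35990547909476
  side only [ 0.6479 -0.2326  0.023 ] 95.99865788680025
mid [ 0.5505 -0.2904  0.0256] [ 0.5383 -0.1731  0.0256] 0.0012396505321979497 0.0003857109538524462 0.11794644844123693 ctr [ 0.5437 -0.2247  0.0256] ang 95.96033720546808
  side only [ 0.5459 -0.2238  0.023 ] 96.13780144591486
near [ 0.4402 -0.2863  0.0252] [ 0.4365 -0.1681  0.0261] 0.0011094991097412511 0.0021090306849563464 0.11824057592489708 ctr [ 0.4381 -0.2203  0.0257] ang 91.7649272750795
  side only [ 0.4406 -0.2195  0.023 ] 91.28705218084993
shift mm [188.5  -7.7   5.2] turn 0.013 or -3.128 | jaw yaw 0.048 pos [ 0.4458 -0.2168  0.2155] q [ 0.29  0.58  0.11  1.99 -0.11  0.58  0.52] t 8.75 F [ 0.5 -0.2  0.1] w 0.0851
```

```bash
python3 -m pendant '[[[0.03,-0.006,0.0035],0.013,0.085],[[0.06,-0.006,0.0035],0.013,0.085],[[0.09,-0.006,0.0035],0.013,0.085],[[0.12,-0.006,0.0035],0.013,0.085],[[0.15,-0.006,0.0035],0.013,0.085],[[0.175,-0.006,0.0035],0.013,0.085],[[0.1885,-0.006,0.0035],0.013,0.085],[[0.1885,-0.006,0.0035],0.013,0.085]]'
python3 -m pendant '[[[0,0,0],0,0.06],[[0,0,0],0,0.045],[[0,0,0],0,0.03],[[0,0,0],0,0.03],[[0,0,0],0,0.03],[[0,0,0],0,0.03],[[0,0,0],0,0.03],[[0,0,0],0,0.03]]' 80
python3 -c "
from h import *
tgt(.44,-.2205,.3)"
```

```text
time: 9.42
ee_pos: [0.4416, -0.2192, 0.0267]
tool_rot: [0.49, 0.511, -0.49, 0.508]
ft_force: [-0.9, 0.5, -0.2]
gripper_width: 0.0851
time: 10.08
ee_pos: [0.4412, -0.2207, 0.0303]
tool_rot: [0.491, 0.509, -0.491, 0.509]
ft_force: [-0.6, 0.4, 9.8]
gripper_width: 0.0354
shift mm [-2.697e+02 -1.100e+00 -2.000e-01] turn 0 or 0.0 | jaw yaw 0.036 pos [ 0.4412 -0.2207  0.0303] q [ 0.36  0.92  0.02  2.1  -0.15  0.12  0.55] t 10.08 F [-0.6  0.4  9.8] w 0.0354
```

```bash
python3 -m pendant '[[[-0.01,0,0],0,0.03],[[-0.03,0,0],0,0.03],[[-0.065,0,0],0,0.03],[[-0.1,0,0],0,0.03],[[-0.14,0,0],0,0.03],[[-0.18,0,0],0,0.03],[[-0.22,0,0],0,0.03],[[-0.255,0,0],0,0.03]]'
python3 - <<'E'
from h import *
n=cw(-.01,.099,.068);print(n)
tgt(.47,n[1],.29,CH[2]+np.pi/2)
E
```

```text
time: 10.75
ee_pos: [0.4406, -0.2201, 0.2868]
tool_rot: [0.491, 0.509, -0.49, 0.509]
ft_force: [2.0, -0.1, -5.2]
gripper_width: 0.0356
[0.53166764 0.22206345 0.068     ]
shift mm [  -3.1   45.7 -440.8] turn -1.462 or 1.68 | jaw yaw 0.037 pos [ 0.4406 -0.2201  0.2868] q [ 0.27  0.47  0.14  1.92 -0.1   0.76  0.51] t 10.75 F [ 2.  -0.1 -5.2] w 0.0356
```

```bash
python3 -m pendant '[[[0,0.002,-0.02],-0.06,0.03],[[-0.003,0.005,-0.05],-0.16,0.03],[[-0.003,0.008,-0.08],-0.27,0.03],[[-0.003,0.011,-0.11],-0.38,0.03],[[-0.003,0.014,-0.14],-0.49,0.03],[[-0.003,0.017,-0.17],-0.60,0.03],[[-0.003,0.02,-0.2],-0.71,0.03],[[-0.003,0.023,-0.23],-0.82,0.03]]'
python3 - <<'E'
from h import *
n=cw(-.01,.099,.068)
tgt(.47,n[1],.29,CH[2]+np.pi/2)
E
```

```text
time: 11.42
ee_pos: [0.4546, 0.0113, 0.2871]
tool_rot: [0.245, 0.664, -0.246, 0.663]
ft_force: [0.6, 0.3, -5.7]
gripper_width: 0.0357
shift mm [  -3.   170.1 -125.4] turn -0.636 or 2.505 | jaw yaw 0.862 pos [0.4546 0.0113 0.2871] q [-0.06  0.42 -0.1   2.01  0.06  0.72  0.67] t 11.42 F [ 0.6  0.3 -5.7] w 0.0357
```

```bash
python3 -m pendant '[[[0,0.024,-0.018],-0.1,0.03],[[0,0.048,-0.036],-0.2,0.03],[[0,0.073,-0.054],-0.3,0.03],[[0,0.098,-0.072],-0.4,0.03],[[0,0.122,-0.09],-0.5,0.03],[[0,0.146,-0.107],-0.58,0.03],[[0,0.163,-0.12],-0.636,0.03],[[0,0.17,-0.1254],-0.636,0.03]]'
python3 - <<'E'
from h import *
n=cw(-.01,.099,.068)
tgt(.47,n[1],.17,CH[2]+np.pi/2)
tgt(n[0],n[1],.17,CH[2]+np.pi/2)
for c in('side','top'):cap(c,c+'6')
im=cv2.imread('pics/side6.png')[60:240,130:330];cv2.imwrite('pics/s6c.png',cv2.resize(im,None,fx=3.3,fy=3.3,interpolation=cv2.INTER_CUBIC))
E
```

```text
time: 12.08
ee_pos: [0.4712, 0.2248, 0.2871]
tool_rot: [0.026, 0.707, -0.024, 0.706]
ft_force: [0.1, 0.6, -4.2]
gripper_width: 0.0358
shift mm [117.1  -3.2  -0.9] turn 0.002 or -3.14 | jaw yaw 1.5 pos [0.4712 0.2248 0.2871] q [-0.36  0.51 -0.28  1.83  0.18  0.83  0.78] t 12.08 F [ 0.1  0.6 -4.2] w 0.0358
shift mm [117.    1.2  60.6] turn 0.002 or -3.14 | jaw yaw 1.5 pos [0.4712 0.2248 0.2871] q [-0.36  0.51 -0.28  1.83  0.18  0.83  0.78] t 12.08 F [ 0.1  0.6 -4.2] w 0.0358
```

View pics/s6c.png

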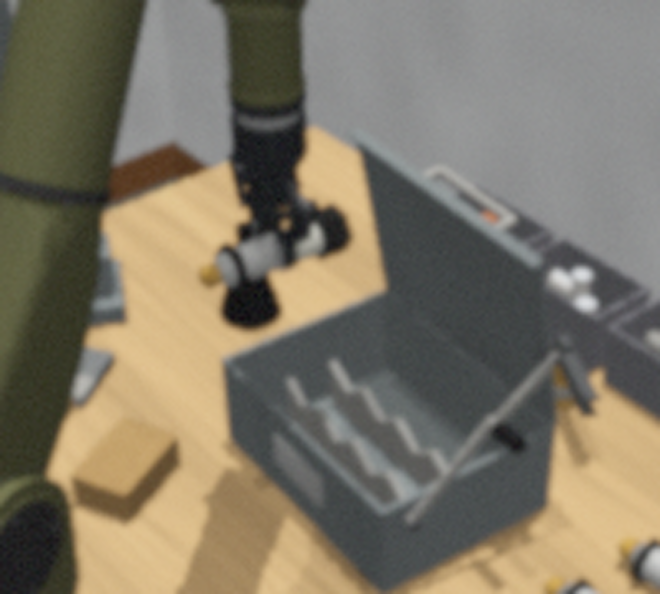

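```bash
python3 - <<'E'
from h import *
S=cap('side')
for P in[(-.04,.132,.068),(.02,.132,.068),(-.04,0,.068),(-.04,-.132,.068),(.02,0,.068),(-.115,.155,.12),(-.115,-.155,0)]:
    u=proj(S,[cw(*P)])[0];print(P,((u-[130,60])*3.3).round(0))
E
python3 - <<'E'
import cv2
im=cv2.imread('pics/side6.png')[155:245,195:290];cv2.imwrite('pics/s6d.png',cv2.resize(im,None,fx=6.6,fy=6.6,interpolation=cv2.INTER_CUBIC))
E
```

```text
(-0.04, 0.132, 0.068) [287. 379.]
(0.02, 0.132, 0.068) [329. 360.]
(-0.04, 0, 0.068) [353. 440.]
(-0.04, -0.132, 0.068) [425. 507.]
(0.02, 0, 0.068) [396. 419.]
(-0.115, 0.155, 0.12) [218. 358.]
(-0.115, -0.155, 0) [381. 596.]
```

View pics/s6d.png

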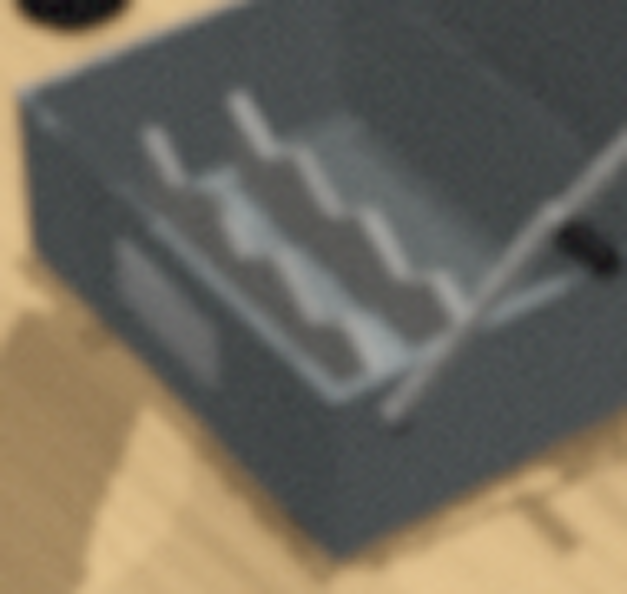

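Tooth tips, for example near-left (150,130) and far-left (238,93) in the crop, fall within about 1 px of their predicted places. So the notch positions hold to 2–3 mm.

```bash
python3 -m pendant '[[[0.03,0,0],0,0.03],[[0.06,0,0],0,0.03],[[0.09,0,0],0,0.03],[[0.112,0,0.005],0,0.03],[[0.117,-0.001,0.02],0.002,0.03],[[0.117,-0.001,0.04],0.002,0.03],[[0.117,-0.001,0.056],0.002,0.03],[[0.117,-0.001,0.0606],0.002,0.03]]'
python3 - <<'E'
from h import *
n=cw(-.01,.098,.068)
tgt(n[0],n[1],.075,CH[2]+np.pi/2)
S=cap('side','s7')
im=cv2.imread('pics/s7.png')[90:240,150:330];cv2.imwrite('pics/s7c.png',cv2.resize(im,None,fx=4,fy=4,interpolation=cv2.INTER_CUBIC))
E
```

```text
time: 12.9
ee_pos: [0.5362, 0.2113, 0.1698]
tool_rot: [0.03, 0.705, -0.031, 0.708]
ft_force: [0.9, -0.3, -4.7]
gripper_width: 0.0355
shift mm [94.8  9.5 -5.8] turn -0.014 or 3.128 | jaw yaw 1.485 pos [0.5362 0.2113 0.1698] q [-0.33  0.74 -0.22  1.79  0.26  0.64  0.78] t 12.9 F [ 0.9 -0.3 -4.7] w 0.0355
```

View pics/s7c.png

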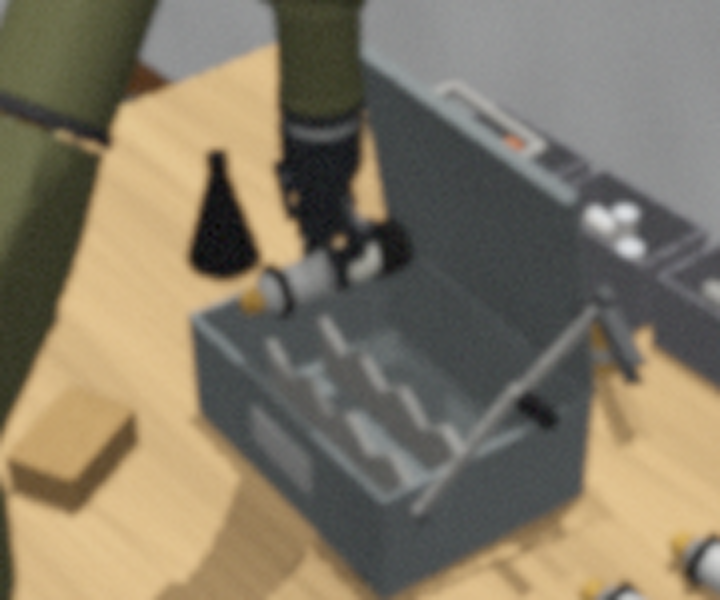

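```bash
python3 - <<'E'
from h import *
n=cw(-.01,.098,.068)
tgt(n[0],n[1],.075,CH[2]+np.pi/2)
E
```

```text
shift mm [94.8  9.2 -5.1] turn -0.013 or 3.128 | jaw yaw 1.485 pos [0.5357 0.2116 0.1699] q [-0.33  0.74 -0.22  1.79  0.26  0.64  0.78] t 12.95 F [ 1.4  0.3 -6.2] w 0.0353
```

```bash
python3 -m pendant '[[[0,0.004,-0.002],-0.005,0.03],[[0.01,0.009,-0.005],-0.013,0.03],[[0.03,0.009,-0.005],-0.013,0.03],[[0.04,0.009,-0.005],-0.013,0.03],[[0.04,0.009,-0.005],-0.013,0.03],[[0.04,0.009,-0.005],-0.013,0.03],[[0.04,0.009,-0.005],-0.013,0.03],[[0.04,0.009,-0.005],-0.013,0.03]]'
python3 - <<'E'
from h import *
n=cw(-.01,.098,.068)
tgt(n[0],n[1],.075,CH[2]+np.pi/2)
E
```

```text
time: 13.62
ee_pos: [0.5291, 0.2246, 0.1305]
tool_rot: [0.024, 0.706, -0.023, 0.707]
ft_force: [0.2, -0.3, -4.8]
gripper_width: 0.035
shift mm [55.5 -3.4  2.7] turn 0.005 or -3.136 | jaw yaw 1.504 pos [0.5291 0.2246 0.1305] q [-0.36  0.79 -0.21  1.82  0.28  0.55  0.76] t 13.62 F [ 0.2 -0.3 -4.8] w 0.035
```

```bash
python3 -m pendant '[[[0.005,-0.002,0.002],0.004,0.03],[[0.015,-0.003,0.002],0.004,0.03],[[0.025,-0.003,0.002],0.004,0.03],[[0.035,-0.003,0.002],0.004,0.03],[[0.043,-0.003,0.002],0.004,0.03],[[0.049,-0.003,0.002],0.004,0.03],[[0.052,-0.003,0.002],0.004,0.03],[[0.053,-0.003,0.002],0.004,0.03]]'
python3 - <<'E'
from h import *
n=cw(-.01,.098,.068)
tgt(n[0],n[1],.075,CH[2]+np.pi/2)
S=cap('side','s8')
im=cv2.imread('pics/s8.png')[90:240,150:330];cv2.imwrite('pics/s8c.png',cv2.resize(im,None,fx=4,fy=4,interpolation=cv2.INTER_CUBIC))
E
```

```text
time: 14.28
ee_pos: [0.5296, 0.2201, 0.0779]
tool_rot: [0.024, 0.707, -0.026, 0.706]
ft_force: [-6.6, -5.6, 19.9]
gripper_width: 0.0358
shift mm [2.9 1.1 2. ] turn 0.001 or -3.141 | jaw yaw 1.499 pos [0.5296 0.2201 0.0779] q [-0.38  0.88 -0.17  1.84  0.31  0.45  0.73] t 14.28 F [-6.6 -5.6 19.9] w 0.0358
```

View pics/s8c.png

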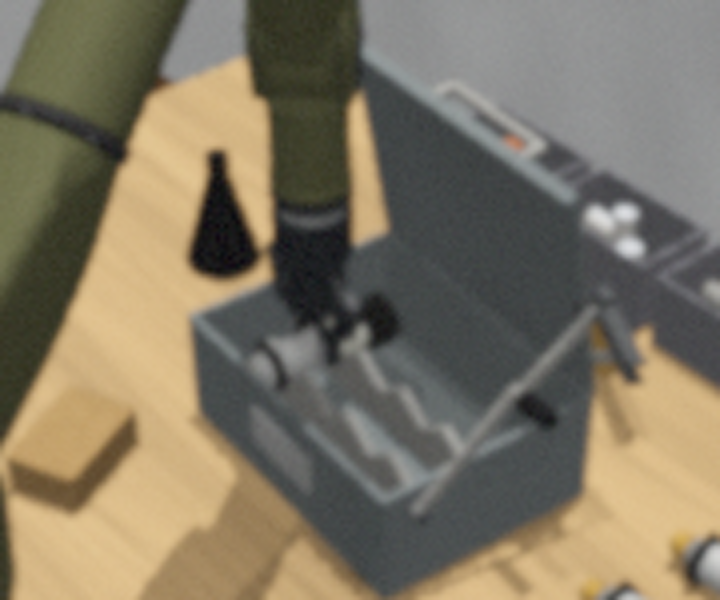

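Contact is at the seat (Fz about +20 N), and the cartridge lies over both rails. I'll open gently.

```bash
python3 -m pendant '[[[0,-0.001,0],0,0.038],[[0,-0.002,0],0,0.042],[[0,-0.002,0],0,0.046],[[0,-0.002,0],0,0.05],[[0,-0.002,0],0,0.05],[[0,-0.002,0],0,0.05],[[-0.01,-0.002,0],0,0.05],[[-0.02,-0.002,0],0,0.05]]'
python3 -m pendant '[[[-0.03,0,0],0,0.05],[[-0.06,0,0],0,0.05],[[-0.1,0,0],0,0.05],[[-0.14,0,0],0,0.05],[[-0.175,0,0],0,0.05],[[-0.2,0,-0.02],0,0.05],[[-0.2,0,-0.045],0,0.05],[[-0.2,-0.02,-0.075],0,0.05]]'
python3 - <<'E'
from h import *
tgt(.546,-.2247,.29,np.radians(6))
S=cap('side','s9');T=cap('top','t9')
im=cv2.imread('pics/s9.png')[90:240,150:330];cv2.imwrite('pics/s9c.png',cv2.resize(im,None,fx=4,fy=4,interpolation=cv2.INTER_CUBIC))
im=cv2.imread('pics/t9.png')[110:260,130:330];cv2.imwrite('pics/t9c.png',cv2.resize(im,None,fx=4,fy=4,interpolation=cv2.INTER_CUBIC))
E
```

```text
time: 15.0
ee_pos: [0.5308, 0.2192, 0.0973]
tool_rot: [0.025, 0.706, -0.025, 0.707]
ft_force: [-0.3, 0.7, -0.1]
gripper_width: 0.0499
time: 15.67
ee_pos: [0.4556, 0.2108, 0.3003]
tool_rot: [0.027, 0.704, -0.02, 0.71]
ft_force: [0.3, 0.3, -0.5]
gripper_width: 0.05
shift mm [   6.9 -428.7  118.7] turn 1.401 or -1.741 | jaw yaw 1.505 pos [0.4556 0.2108 0.3003] q [-0.32  0.46 -0.3   1.87  0.18  0.82  0.79] t 15.67 F [ 0.3  0.3 -0.5] w 0.05
```

View pics/s9c.png

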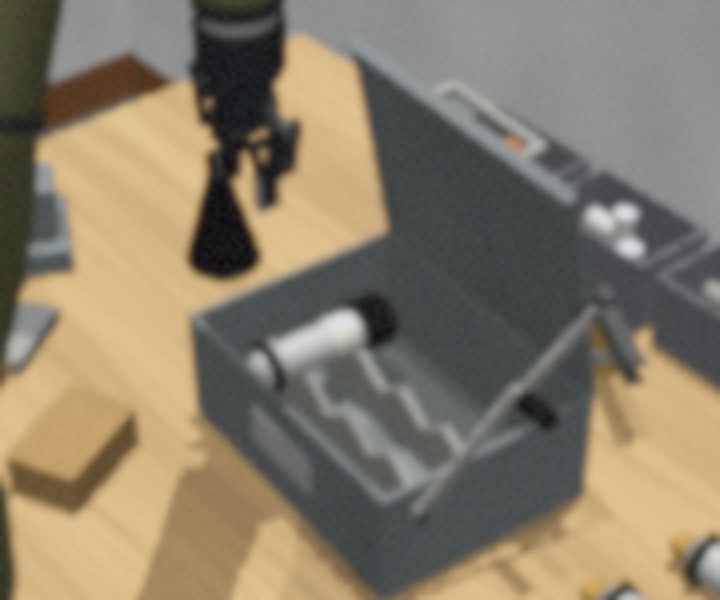

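View pics/t9c.png

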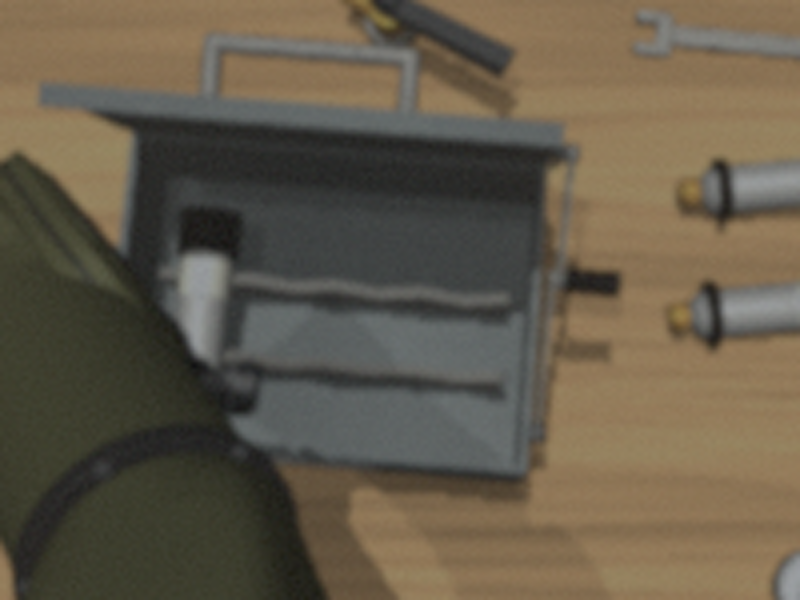

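The first cartridge lies in notch 4, foot at top crop (210,230), square across both rails. The stay is still straight. On to the middle cartridge.

```bash
python3 -m pendant '[[[0,-0.03,0.003],0.1,0.06],[[0,-0.065,0.01],0.21,0.085],[[0,-0.1,0.02],0.32,0.085],[[0,-0.137,0.03],0.43,0.085],[[0,-0.174,0.04],0.54,0.085],[[0,-0.21,0.05],0.65,0.085],[[0,-0.247,0.06],0.76,0.085],[[0,-0.284,0.07],0.87,0.085]]'
python3 - <<'E'
from h import *
tgt(.546,-.2247,.25,np.radians(6))
E
```

```text
time: 16.43
ee_pos: [0.5052, -0.0847, 0.2981]
tool_rot: [0.322, 0.629, -0.321, 0.631]
ft_force: [1.0, 0.5, 0.2]
gripper_width: 0.0849
shift mm [ 48.2 -49.2 137.3] turn 0.522 or -2.62 | jaw yaw 0.626 pos [ 0.5052 -0.0847  0.2981] q [ 0.1   0.47 -0.04  1.85  0.02  0.82  0.68] t 16.43 F [1.  0.5 0.2] w 0.0849
```

```bash
python3 -m pendant '[[[0,-0.01,0.028],0.1,0.085],[[0,-0.02,0.056],0.2,0.085],[[0.01,-0.03,0.084],0.3,0.085],[[0.02,-0.04,0.112],0.4,0.085],[[0.03,-0.047,0.13],0.5,0.085],[[0.048,-0.049,0.137],0.522,0.085],[[0.048,-0.049,0.137],0.522,0.085],[[0.048,-0.049,0.137],0.522,0.085]]'
python3 - <<'E'
from h import *
tgt(.546,-.2247,.031,np.radians(6))
S=cap('side','s10')
im=cv2.imread('pics/s10.png')[150:290,250:410];cv2.imwrite('pics/s10c.png',cv2.resize(im,None,fx=4,fy=4,interpolation=cv2.INTER_CUBIC))
print(((proj(S,[[.546,-.2247,.023],[.6465,-.2335,.023]])-[250,150])*4).round())
E
```

```text
time: 17.1
ee_pos: [0.5453, -0.2223, 0.2488]
tool_rot: [0.472, 0.527, -0.471, 0.526]
ft_force: [0.3, 1.8, -0.4]
gripper_width: 0.0853
shift mm [217.8   0.5   2.7] turn 0.005 or -3.136 | jaw yaw 0.11 pos [ 0.5453 -0.2223  0.2488] q [ 0.25  0.64  0.1   1.69 -0.09  0.82  0.5 ] t 17.1 F [ 0.3  1.8 -0.4] w 0.0853
[[262. 399.]
 [349. 347.]]
```

View pics/s10c.png

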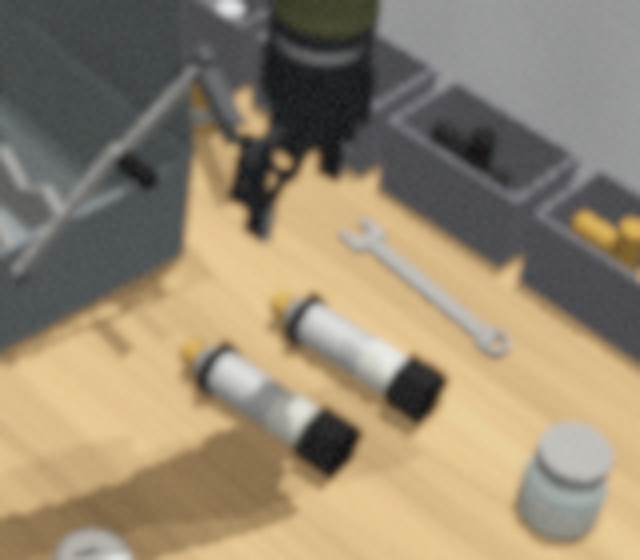

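Both remaining cartridges stand where measured, the middle one centred at about (268,402). Down to grasp.

```bash
python3 -m pendant '[[[0.035,0,0.0025],0.005,0.085],[[0.07,0,0.0025],0.005,0.085],[[0.105,0,0.0025],0.005,0.085],[[0.14,0,0.0025],0.005,0.085],[[0.17,0,0.0025],0.005,0.085],[[0.2,0,0.0025],0.005,0.085],[[0.2165,0,0.0025],0.005,0.085],[[0.2165,0,0.0025],0.005,0.085]]'
python3 -m pendant '[[[0,0,0],0,0.06],[[0,0,0],0,0.045],[[0,0,0],0,0.03],[[0,0,0],0,0.03],[[0,0,0],0,0.03],[[0,0,0],0,0.03],[[0,0,0],0,0.03],[[0,0,0],0,0.03]]' 80
python3 -m pendant '[[[-0.01,0,0],0,0.03],[[-0.03,0,0],0,0.03],[[-0.065,-0.005,0],0,0.03],[[-0.1,-0.01,0],0,0.03],[[-0.14,-0.02,0],0,0.03],[[-0.18,-0.03,0],0,0.03],[[-0.22,-0.04,0],0,0.03],[[-0.255,-0.05,0],0,0.03]]'
python3 - <<'E'
from h import *
n=cw(-.01,.033,.068);print(n)
tgt(.47,n[1],.285,CH[2]+np.pi/2)
E
```

```text
time: 17.82
ee_pos: [0.5445, -0.2231, 0.0302]
tool_rot: [0.473, 0.527, -0.473, 0.524]
ft_force: [0.6, 0.0, 0.3]
gripper_width: 0.0851
time: 18.48
ee_pos: [0.5463, -0.2259, 0.0345]
tool_rot: [0.474, 0.524, -0.473, 0.526]
ft_force: [-0.2, 0.9, 8.9]
gripper_width: 0.0351
time: 19.15
ee_pos: [0.4942, -0.2306, 0.2902]
tool_rot: [0.474, 0.525, -0.473, 0.525]
ft_force: [1.2, -1.1, -5.2]
gripper_width: 0.0355
[0.52690658 0.1562354  0.068     ]
shift mm [   5.2   15.7 -387.3] turn -1.396 or 1.746 | jaw yaw 0.103 pos [ 0.4942 -0.2306  0.2902] q [ 0.28  0.53  0.11  1.77 -0.08  0.84  0.53] t 19.15 F [ 1.2 -1.1 -5.2] w 0.0355
```

```bash
python3 -m pendant '[[[0,-0.01,-0.02],-0.06,0.03],[[0.002,-0.015,-0.05],-0.16,0.03],[[0.005,-0.018,-0.08],-0.27,0.03],[[0.005,-0.02,-0.11],-0.38,0.03],[[0.005,-0.02,-0.14],-0.49,0.03],[[0.005,-0.016,-0.17],-0.60,0.03],[[0.005,-0.01,-0.2],-0.71,0.03],[[0.005,-0.006,-0.23],-0.82,0.03]]'
python3 - <<'E'
from h import *
n=cw(-.01,.031,.068)
tgt(.47,n[1],.285,CH[2]+np.pi/2)
E
```

```text
time: 19.82
ee_pos: [0.4649, -0.0015, 0.2829]
tool_rot: [0.223, 0.671, -0.223, 0.671]
ft_force: [0.7, 0.1, -4.3]
gripper_width: 0.0352
shift mm [ -2.2 127.7 -89.3] turn -0.57 or 2.571 | jaw yaw 0.928 pos [ 0.4649 -0.0015  0.2829] q [-0.01  0.44 -0.13  1.99  0.08  0.72  0.74] t 19.82 F [ 0.7  0.1 -4.3] w 0.0352
```

```bash
python3 -m pendant '[[[0,0.024,-0.017],-0.1,0.03],[[0,0.048,-0.034],-0.2,0.03],[[0,0.072,-0.05],-0.3,0.03],[[0,0.096,-0.067],-0.4,0.03],[[0,0.115,-0.08],-0.5,0.03],[[0,0.124,-0.087],-0.57,0.03],[[0,0.1277,-0.0893],-0.57,0.03],[[0,0.1277,-0.0893],-0.57,0.03]]'
python3 - <<'E'
from h import *
n=cw(-.01,.031,.068)
tgt(.47,n[1],.17,CH[2]+np.pi/2)
tgt(n[0],n[1],.17,CH[2]+np.pi/2)
E
```

```text
time: 20.48
ee_pos: [0.471, 0.1535, 0.2825]
tool_rot: [0.028, 0.707, -0.028, 0.706]
ft_force: [0.6, -1.2, -4.3]
gripper_width: 0.0351
shift mm [112.5   0.6  -1. ] turn -0.006 or 3.136 | jaw yaw 1.493 pos [0.471  0.1535 0.2825] q [-0.22  0.48 -0.29  1.9   0.19  0.78  0.88] t 20.48 F [ 0.6 -1.2 -4.3] w 0.0351
shift mm [112.4   5.1  55.6] turn -0.006 or 3.136 | jaw yaw 1.493 pos [0.471  0.1535 0.2825] q [-0.22  0.48 -0.29  1.9   0.19  0.78  0.88] t 20.48 F [ 0.6 -1.2 -4.3] w 0.0351
```

```bash
python3 -m pendant '[[[0.03,0,0],0,0.03],[[0.06,0,0],0,0.03],[[0.09,0,0],0,0.03],[[0.108,0.001,0.006],-0.003,0.03],[[0.112,0.002,0.022],-0.006,0.03],[[0.112,0.004,0.04],-0.006,0.03],[[0.112,0.005,0.052],-0.006,0.03],[[0.112,0.005,0.0556],-0.006,0.03]]'
python3 -m pendant '[[[0,0,0],0,0.03],[[0.01,0,0],0,0.03],[[0.02,0,0],0,0.03],[[0.03,0,0],0,0.03],[[0.035,0,0],0,0.03],[[0.035,0,0],0,0.03],[[0.035,0,0],0,0.03],[[0.035,0,0],0,0.03]]'
python3 - <<'E'
from h import *
n=cw(-.01,.031,.068)
tgt(n[0],n[1],.0795,CH[2]+np.pi/2)
S=cap('side','s11')
im=cv2.imread('pics/s11.png')[90:240,150:330];cv2.imwrite('pics/s11c.png',cv2.resize(im,None,fx=4,fy=4,interpolation=cv2.INTER_CUBIC))
E
```

```text
time: 21.15
ee_pos: [0.5301, 0.1513, 0.1703]
tool_rot: [0.027, 0.706, -0.028, 0.707]
ft_force: [0.8, -0.2, -4.1]
gripper_width: 0.0354
time: 21.82
ee_pos: [0.5276, 0.1539, 0.1354]
tool_rot: [0.025, 0.707, -0.025, 0.707]
ft_force: [0.4, 0.1, -4.5]
gripper_width: 0.0354
shift mm [55.9  0.2 -0.8] turn 0.001 or -3.141 | jaw yaw 1.499 pos [0.5276 0.1539 0.1354] q [-0.24  0.76 -0.21  1.89  0.3   0.51  0.84] t 21.82 F [ 0.4  0.1 -4.5] w 0.0354
```

View pics/s11c.png

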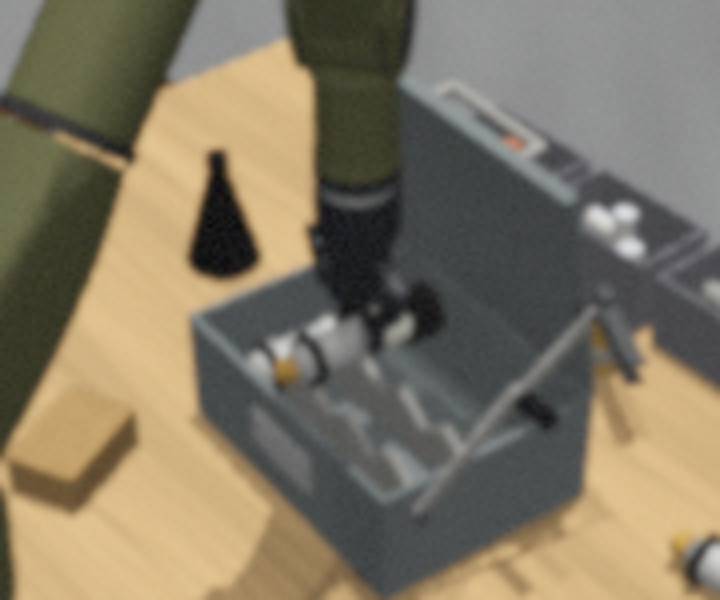

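The second cartridge is held square above notch 3, and the first still lies at (310,350). Lowering.

```bash
python3 -m pendant '[[[0.005,0,0],0,0.03],[[0.015,0,0],0,0.03],[[0.025,0,0],0,0.03],[[0.035,0,0],0,0.03],[[0.043,0,0],0,0.03],[[0.049,0,0],0,0.03],[[0.053,0,0],0,0.03],[[0.055,0,0],0,0.03]]'
python3 -c "
from h import *
n=cw(-.01,.031,.068)
tgt(n[0],n[1],.0795,CH[2]+np.pi/2)"
```

```text
time: 22.53
ee_pos: [0.5277, 0.1556, 0.0809]
tool_rot: [0.026, 0.706, -0.024, 0.707]
ft_force: [-3.9, 3.8, 16.9]
gripper_width: 0.0351
shift mm [ 1.4 -1.4 -0.8] turn 0.002 or -3.14 | jaw yaw 1.5 pos [0.5277 0.1556 0.0809] q [-0.27  0.85 -0.17  1.92  0.33  0.39  0.81] t 22.53 F [-3.9  3.8 16.9] w 0.0351
```

```bash
python3 -m pendant '[[[0,0.001,0],0,0.038],[[0,0.001,0],0,0.042],[[0,0.001,0],0,0.046],[[0,0.001,0],0,0.048],[[0,0.001,0],0,0.048],[[0,0.001,0],0,0.048],[[-0.01,0.001,0],0,0.048],[[-0.02,0.001,0],0,0.048]]'
python3 -m pendant '[[[-0.03,0,0],0,0.05],[[-0.06,0,0],0,0.05],[[-0.1,0,0],0,0.05],[[-0.14,0,0],0,0.05],[[-0.175,0,0],0,0.05],[[-0.2,0,-0.02],0,0.05],[[-0.2,-0.01,-0.045],0,0.05],[[-0.2,-0.035,-0.07],0,0.05]]'
python3 - <<'E'
from h import *
tgt(.6465,-.2335,.25,np.radians(6))
S=cap('side','s12');T=cap('top','t12')
im=cv2.imread('pics/s12.png')[110:290,190:400];cv2.imwrite('pics/s12c.png',cv2.resize(im,None,fx=3.3,fy=3.3,interpolation=cv2.INTER_CUBIC))
im=cv2.imread('pics/t12.png')[110:260,130:360];cv2.imwrite('pics/t12c.png',cv2.resize(im,None,fx=3.4,fy=3.4,interpolation=cv2.INTER_CUBIC))
E
```

```text
time: 23.2
ee_pos: [0.5272, 0.1545, 0.1007]
tool_rot: [0.025, 0.707, -0.026, 0.706]
ft_force: [-0.4, 0.2, 0.7]
gripper_width: 0.0481
time: 23.87
ee_pos: [0.4557, 0.1286, 0.3033]
tool_rot: [0.026, 0.704, -0.022, 0.709]
ft_force: [0.7, -0.7, -0.6]
gripper_width: 0.05
shift mm [  52.8 -348.8  214.2] turn 1.399 or -1.742 | jaw yaw 1.504 pos [0.4557 0.1286 0.3033] q [-0.15  0.43 -0.32  1.94  0.18  0.8   0.93] t 23.87 F [ 0.7 -0.7 -0.6] w 0.05
```

View pics/s12c.png

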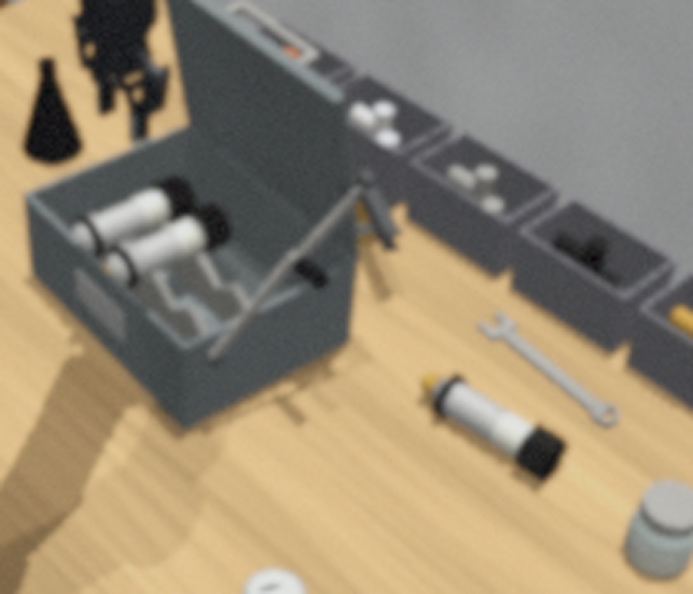

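View pics/t12c.png

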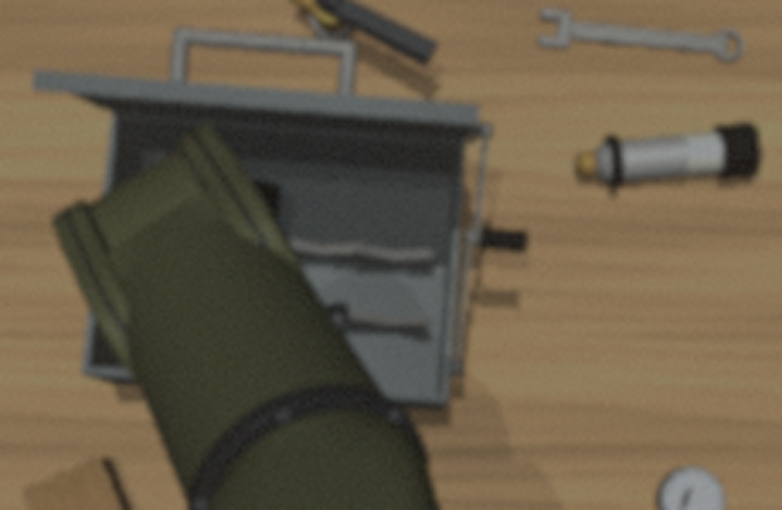

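Two racked, side crop (130,220) and (165,245), stay still straight. The far cartridge is unmoved, foot at top crop (740,152).

```bash
python3 -m pendant '[[[0,-0.03,0],0.1,0.06],[[0,-0.068,0],0.21,0.072],[[0,-0.106,0],0.32,0.072],[[0,-0.145,0.002],0.43,0.072],[[0,-0.184,0.01],0.54,0.072],[[0,-0.22,0.03],0.65,0.072],[[0,-0.25,0.055],0.76,0.072],[[0,-0.28,0.08],0.87,0.072]]'
python3 - <<'E'
from h import *
tgt(.6465,-.2335,.2,np.radians(5.5))
E
```

```text
time: 24.63
ee_pos: [0.5151, -0.1626, 0.3016]
tool_rot: [0.323, 0.629, -0.323, 0.629]
ft_force: [0.4, 0.8, -0.4]
gripper_width: 0.0723
shift mm [101.8  65.3 134.2] turn 0.526 or -2.615 | jaw yaw 0.622 pos [ 0.5151 -0.1626  0.3016] q [ 0.25  0.51 -0.05  1.76  0.03  0.87  0.81] t 24.63 F [ 0.4  0.8 -0.4] w 0.0723
```

```bash
python3 -m pendant '[[[0,0.01,0.025],0.1,0.072],[[0.01,0.02,0.05],0.2,0.072],[[0.025,0.03,0.075],0.3,0.072],[[0.04,0.045,0.1],0.4,0.072],[[0.06,0.06,0.12],0.5,0.072],[[0.08,0.065,0.134],0.526,0.072],[[0.1,0.065,0.134],0.526,0.072],[[0.102,0.065,0.134],0.526,0.072]]'
python3 - <<'E'
from h import *
tgt(.6465,-.2335,.031,np.radians(5.5))
S=cap('side','s13')
im=cv2.imread('pics/s13.png')[150:290,250:410];cv2.imwrite('pics/s13c.png',cv2.resize(im,None,fx=4,fy=4,interpolation=cv2.INTER_CUBIC))
E
```

```text
time: 25.3
ee_pos: [0.6445, -0.2296, 0.1946]
tool_rot: [0.473, 0.527, -0.474, 0.523]
ft_force: [-0.4, 0.4, -0.4]
gripper_width: 0.0721
shift mm [163.5   2.6   4.6] turn 0.007 or -3.134 | jaw yaw 0.103 pos [ 0.6445 -0.2296  0.1946] q [ 0.23  0.84  0.1   1.42 -0.09  0.9   0.45] t 25.3 F [-0.4  0.4 -0.4] w 0.0721
```

View pics/s13c.png

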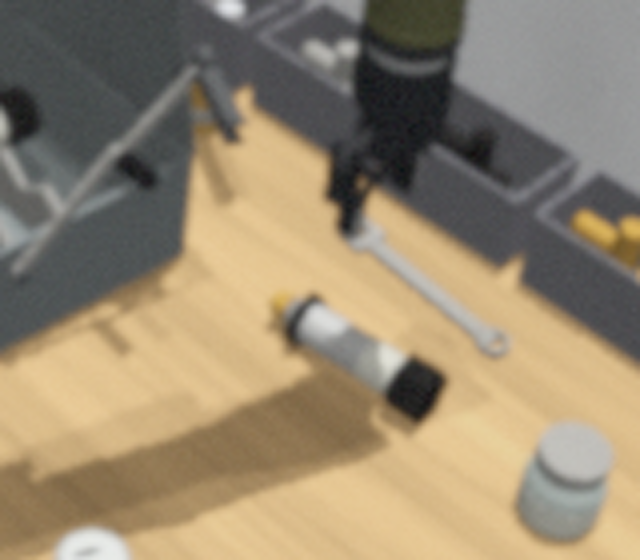

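The third cartridge is in place, centred at about (355,347), with the wrench clear of it. Descending.

```bash
python3 -m pendant '[[[0.03,0.001,0.004],0.005,0.072],[[0.06,0.001,0.004],0.005,0.072],[[0.09,0.001,0.004],0.005,0.072],[[0.12,0.001,0.004],0.005,0.072],[[0.145,0.001,0.004],0.005,0.072],[[0.158,0.001,0.004],0.005,0.072],[[0.163,0.001,0.004],0.005,0.072],[[0.163,0.001,0.004],0.005,0.072]]'
python3 -m pendant '[[[0,0,0],0,0.06],[[0,0,0],0,0.045],[[0,0,0],0,0.03],[[0,0,0],0,0.03],[[0,0,0],0,0.03],[[0,0,0],0,0.03],[[0,0,0],0,0.03],[[0,0,0],0,0.03]]' 80
python3 -m pendant '[[[-0.01,0,0],0,0.03],[[-0.03,0,0],0,0.03],[[-0.065,-0.005,0],0,0.03],[[-0.1,-0.015,0],0,0.03],[[-0.135,-0.035,0],0,0.03],[[-0.17,-0.055,0],0,0.03],[[-0.205,-0.075,0],0,0.03],[[-0.24,-0.095,0],0,0.03]]'
python3 - <<'E'
from h import *
n=cw(-.01,-.0335,.068);print(n)
tgt(.465,n[1],.285,CH[2]+np.pi/2)
E
```

```text
time: 26.02
ee_pos: [0.6479, -0.2342, 0.0358]
tool_rot: [0.475, 0.524, -0.475, 0.524]
ft_force: [0.3, 0.0, -0.7]
gripper_width: 0.0719
time: 26.68
ee_pos: [0.6485, -0.2347, 0.0378]
tool_rot: [0.475, 0.523, -0.475, 0.525]
ft_force: [-2.5, 0.2, 7.0]
gripper_width: 0.0349
time: 27.35
ee_pos: [0.5516, -0.2432, 0.2774]
tool_rot: [0.475, 0.524, -0.475, 0.524]
ft_force: [1.1, -0.7, -2.7]
gripper_width: 0.0349
[0.52210945 0.08990865 0.068     ]
shift mm [  -7.5  -53.5 -340. ] turn -1.401 or 1.741 | jaw yaw 0.098 pos [ 0.5516 -0.2432  0.2774] q [ 0.28  0.63  0.1   1.61 -0.08  0.91  0.51] t 27.35 F [ 1.1 -0.7 -2.7] w 0.0349
```

```bash
python3 -m pendant '[[[0,-0.02,-0.008],-0.06,0.03],[[-0.002,-0.045,-0.025],-0.16,0.03],[[-0.004,-0.06,-0.05],-0.27,0.03],[[-0.007,-0.07,-0.08],-0.38,0.03],[[-0.008,-0.075,-0.11],-0.49,0.03],[[-0.008,-0.075,-0.14],-0.60,0.03],[[-0.008,-0.07,-0.17],-0.71,0.03],[[-0.008,-0.07,-0.2],-0.82,0.03]]'
python3 - <<'E'
from h import *
n=cw(-.01,-.0335,.068)
tgt(.465,n[1],.285,CH[2]+np.pi/2)
E
```

```text
time: 28.02
ee_pos: [0.4641, -0.05, 0.2843]
tool_rot: [0.225, 0.67, -0.225, 0.671]
ft_force: [0.2, -0.2, -2.5]
gripper_width: 0.035
shift mm [ -0.8 112.1 -83.7] turn -0.576 or 2.566 | jaw yaw 0.923 pos [ 0.4641 -0.05    0.2843] q [ 0.11  0.44 -0.14  1.98  0.09  0.73  0.83] t 28.02 F [ 0.2 -0.2 -2.5] w 0.035
```

```bash
python3 -m pendant '[[[0,0.02,-0.015],-0.1,0.03],[[0,0.042,-0.031],-0.2,0.03],[[0,0.064,-0.048],-0.3,0.03],[[0,0.086,-0.064],-0.4,0.03],[[0,0.103,-0.077],-0.5,0.03],[[0,0.11,-0.082],-0.576,0.03],[[0,0.112,-0.0837],-0.576,0.03],[[0,0.112,-0.0837],-0.576,0.03]]'
python3 - <<'E'
from h import *
n=cw(-.01,-.0335,.068)
tgt(n[0],n[1],.175,CH[2]+np.pi/2)
S=cap('side','s14')
im=cv2.imread('pics/s14.png')[60:240,130:330];cv2.imwrite('pics/s14c.png',cv2.resize(im,None,fx=3.3,fy=3.3,interpolation=cv2.INTER_CUBIC))
E
```

```text
time: 28.68
ee_pos: [0.4652, 0.0887, 0.2837]
tool_rot: [0.027, 0.706, -0.028, 0.707]
ft_force: [-0.1, -0.4, -3.5]
gripper_width: 0.035
shift mm [108.7   5.6  56.6] turn -0.006 or 3.136 | jaw yaw 1.493 pos [0.4652 0.0887 0.2837] q [-0.08  0.46 -0.31  1.96  0.2   0.75  0.99] t 28.68 F [-0.1 -0.4 -3.5] w 0.035
```

View pics/s14c.png

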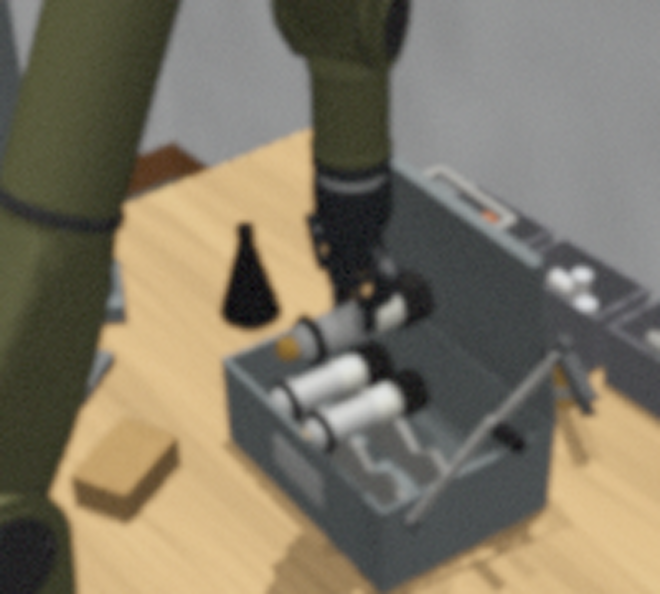

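The third cartridge is held square at (350,325), ready for notch 2. Going down and forward.

```bash
python3 -m pendant '[[[0.03,0,0],0,0.03],[[0.06,0,0],0,0.03],[[0.09,0,0],0,0.03],[[0.106,0.001,0.006],-0.003,0.03],[[0.1087,0.002,0.022],-0.006,0.03],[[0.1087,0.004,0.04],-0.006,0.03],[[0.1087,0.0056,0.052],-0.006,0.03],[[0.1087,0.0056,0.0566],-0.006,0.03]]'
python3 -m pendant '[[[0,0,0],0,0.03],[[0.01,0,0],0,0.03],[[0.02,0,0],0,0.03],[[0.03,0,0],0,0.03],[[0.035,0,0],0,0.03],[[0.035,0,0],0,0.03],[[0.035,0,0],0,0.03],[[0.035,0,0],0,0.03]]'
python3 - <<'E'
from h import *
n=cw(-.01,-.0335,.068)
tgt(n[0],n[1],.0835,CH[2]+np.pi/2)
S=cap('side','s15')
im=cv2.imread('pics/s15.png')[90:240,150:330];cv2.imwrite('pics/s15c.png',cv2.resize(im,None,fx=4,fy=4,interpolation=cv2.INTER_CUBIC))
E
```

```text
time: 29.4
ee_pos: [0.5249, 0.0881, 0.1747]
tool_rot: [0.027, 0.706, -0.027, 0.708]
ft_force: [-0.0, 0.1, -3.7]
gripper_width: 0.0352
time: 30.07
ee_pos: [0.5224, 0.0899, 0.1396]
tool_rot: [0.025, 0.707, -0.025, 0.707]
ft_force: [0.8, 0.1, -2.7]
gripper_width: 0.0354
shift mm [56.1 -0.  -0.3] turn 0.002 or -3.14 | jaw yaw 1.5 pos [0.5224 0.0899 0.1396] q [-0.13  0.74 -0.22  1.95  0.32  0.48  0.93] t 30.07 F [ 0.8  0.1 -2.7] w 0.0354
```

View pics/s15c.png

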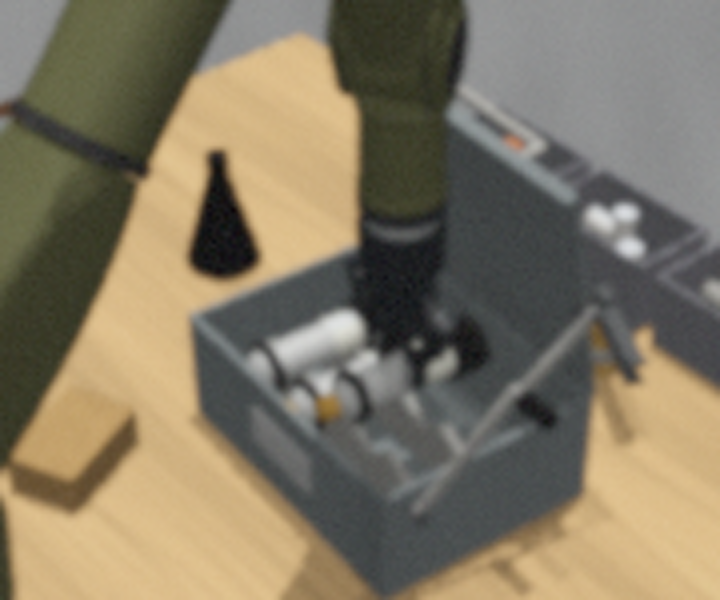

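The cartridge is above notch 2, body at (380,390), and square. Lowering and releasing.

```bash
python3 -m pendant '[[[0.005,0,0],0,0.03],[[0.015,0,0],0,0.03],[[0.025,0,0],0,0.03],[[0.035,0,0],0,0.03],[[0.043,0,0],0,0.03],[[0.049,0,0],0,0.03],[[0.053,0,0],0,0.03],[[0.055,0,0],0,0.03]]'
python3 -c "
from h import *
n=cw(-.01,-.033,.068)
tgt(n[0],n[1],.083,CH[2]+np.pi/2)"
```

```text
time: 30.78
ee_pos: [0.522, 0.0901, 0.084]
tool_rot: [0.025, 0.707, -0.025, 0.706]
ft_force: [-2.0, 2.1, 8.9]
gripper_width: 0.0354
shift mm [1.  0.3 0.1] turn 0.002 or -3.14 | jaw yaw 1.5 pos [0.522  0.0901 0.084 ] q [-0.16  0.84 -0.16  1.98  0.35  0.36  0.9 ] t 30.78 F [-2.   2.1  8.9] w 0.0354
```

```bash
python3 -m pendant '[[[0,0.0005,0],0,0.038],[[0,0.0005,0],0,0.042],[[0,0.0005,0],0,0.046],[[0,0.0005,0],0,0.048],[[0,0.0005,0],0,0.048],[[0,0.0005,0],0,0.048],[[-0.01,0.0005,0],0,0.048],[[-0.02,0.0005,0],0,0.048]]'
python3 -m pendant '[[[-0.03,0,0],0,0.05],[[-0.06,0,0],0,0.05],[[-0.1,0,0],0,0.05],[[-0.14,0,0],0,0.05],[[-0.175,0,0],0,0.05],[[-0.2,0,-0.02],0,0.05],[[-0.2,-0.03,-0.045],0,0.05],[[-0.2,-0.065,-0.06],0,0.05]]'
python3 -m pendant '[[[0,-0.035,0],0.1,0.03],[[0,-0.07,0],0.2,0.01],[[0,-0.105,0],0.3,0],[[0,-0.14,0],0.4,0],[[0,-0.175,0],0.4,0],[[0,-0.205,0],0.4,0],[[0,-0.22,0],0.4,0],[[0,-0.22,0],0.4,0]]'
python3 - <<'E'
from h import *
k=cw(.016,-.188,.26);tgt(*k,CH[2])
S=cap('side','s16');T=cap('top','t16')
im=cv2.imread('pics/s16.png')[110:240,190:330];cv2.imwrite('pics/s16c.png',cv2.resize(im,None,fx=4.5,fy=4.5,interpolation=cv2.INTER_CUBIC))
im=cv2.imread('pics/t16.png')[110:260,130:330];cv2.imwrite('pics/t16c.png',cv2.resize(im,None,fx=4,fy=4,interpolation=cv2.INTER_CUBIC))
for y in(-.033,.033,.099):
  print('side',((proj(S,[cw(.056,y,.068),cw(-.061,y,.068)])-[190,110])*4.5).round().tolist(),'top',((proj(T,[cw(.056,y,.068),cw(-.061,y,.068)])-[130,110])*4).round().tolist())
E
```

```text
time: 31.45
ee_pos: [0.522, 0.0902, 0.1051]
tool_rot: [0.025, 0.707, -0.025, 0.706]
ft_force: [0.0, 0.4, 0.1]
gripper_width: 0.0482
time: 32.12
ee_pos: [0.4569, 0.0321, 0.3074]
tool_rot: [0.023, 0.705, -0.022, 0.708]
ft_force: [-0.1, -1.8, -1.0]
gripper_width: 0.0501
time: 32.78
ee_pos: [0.4412, -0.1943, 0.3055]
tool_rot: [0.167, 0.687, -0.168, 0.687]
ft_force: [-0.8, -1.1, -0.2]
gripper_width: 0.0
shift mm [ 45.2 158.   25.8] turn 1.165 or -1.977 | jaw yaw 1.093 pos [ 0.4412 -0.1943  0.3055] q [ 0.45  0.43 -0.2   1.91  0.12  0.81  1.28] t 32.78 F [-0.8 -1.1 -0.2] w 0.0
side [[329.0, 351.0], [213.0, 408.0]] top [[381.0, 239.0], [368.0, 390.0]]
side [[281.0, 309.0], [166.0, 364.0]] top [[295.0, 232.0], [280.0, 384.0]]
side [[235.0, 270.0], [122.0, 321.0]] top [[209.0, 226.0], [193.0, 377.0]]
```

View pics/s16c.png

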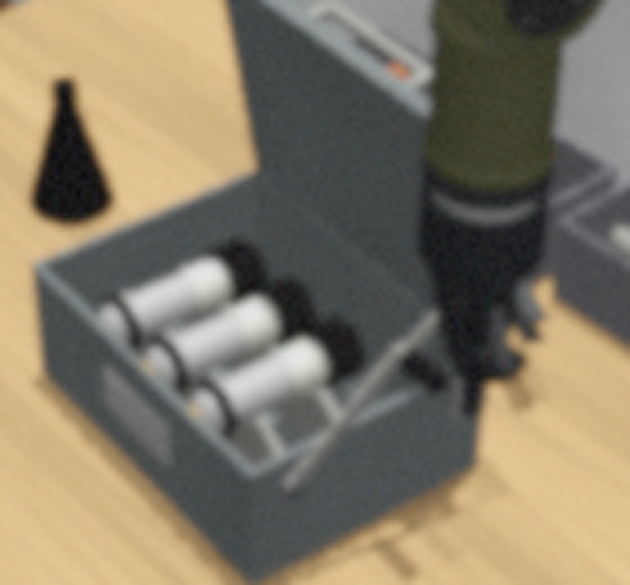

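View pics/t16c.png

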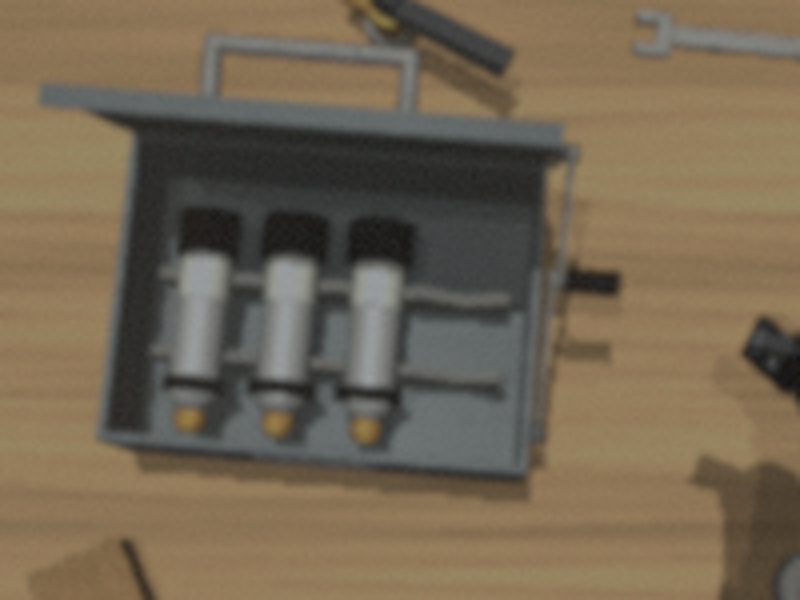

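All three are home: collars at top crop (192,383), (280,388) and (367,393), against a predicted (193,377), (280,384) and (368,390). The stay is locked. Next I measure the knob and work out the clearance for pressing it.

```bash
python3 - <<'E'
from h import *
T=cap('top');S=cap('side')
def loc(P):
    d=P-np.array([CH[0],CH[1],0]);c,s=np.cos(CH[2]),np.sin(CH[2]);return np.array([c*d[0]+s*d[1],-s*d[0]+c*d[1],d[2]])
for px in[(567,282),(593,282),(620,283)]:
    P=onz(T,((px[0]+.5)/4-.5+130,(px[1]+.5)/4-.5+110),.179);print(px,P.round(4),loc(P).round(4))
print('tri',*(lambda r:(r[0].round(4),loc(r[0]).round(4),r[1]))(tri(T,((593.5)/4-.5+130,282.5/4-.5+110),S,(425.5/4.5-.5+190,373.5/4.5-.5+110))))
# linkage
kn0=np.array([16.1,179]);piv=np.array([-83,95]);hin=np.array([112,120])
from scipy.optimize import brentq
# locked: knee past straight by .12 ; pin: upper link dir rotated
a0=np.arctan2(84,99.2)
for sgn in(1,-1):
  p0=kn0+91*np.array([np.cos(a0+sgn*.12),np.sin(a0+sgn*.12)])
  v=p0-hin;r=np.hypot(*v);b0=np.arctan2(v[1],v[0])
  print('pin r',r,'pin lid-frame', p0)
  for dn in(0,10,20,26,30,35,40,50):
    a=np.arcsin((84-dn)/130);k=piv+130*np.array([np.cos(a),np.sin(a)])
    f=lambda th:np.hypot(*(hin+r*np.array([np.cos(b0+1.39-th),np.sin(b0+1.39-th)])-k))-91
    ths=np.linspace(1.45,.2,300);fv=[f(t) for t in ths]
    roots=[round(brentq(f,ths[i],ths[i+1]),3) for i in range(299) if fv[i]*fv[i+1]<0]
    pins=[(hin+r*np.array([np.cos(b0+1.39-t),np.sin(b0+1.39-t)])).round(0).tolist() for t in roots]
    print(sgn,dn,k.round(1),roots,pins)
E
```

```text
(567, 282) [ 0.5348 -0.0486  0.179 ] [ 0.0127 -0.1707  0.179 ]
(593, 282) [ 0.5349 -0.0666  0.179 ] [ 0.014  -0.1886  0.179 ]
(620, 283) [ 0.5343 -0.0852  0.179 ] [ 0.0147 -0.2073  0.179 ]
tri [ 0.5363 -0.0676  0.1784] [ 0.0156 -0.1896  0.1784] 0.0032199145874315612
pin r 130.21178761013465 pin lid-frame [ 78.00770833 245.69659399]
1 0 [ 16.2 179. ] [1.391] [[78.0, 246.0]]
1 10 [ 23.9 169. ] [1.361] [[74.0, 245.0]]
1 20 [ 30.2 159. ] [1.301] [[67.0, 242.0]]
1 26 [ 33.3 153. ] [1.25] [[61.0, 240.0]]
1 30 [ 35.3 149. ] [1.21] [[56.0, 238.0]]
1 35 [ 37.4 144. ] [1.153] [[49.0, 234.0]]
1 40 [ 39.3 139. ] [1.089] [[42.0, 230.0]]
1 50 [ 42.5 129. ] [0.943] [[27.0, 219.0]]
pin r 110.87213979095384 pin lid-frame [ 92.0872636  229.06930967]
-1 0 [ 16.2 179. ] [1.391] [[92.0, 229.0]]
-1 10 [ 23.9 169. ] [1.391] [[92.0, 229.0]]
-1 20 [ 30.2 159. ] [1.361] [[89.0, 228.0]]
-1 26 [ 33.3 153. ] [1.328] [[85.0, 228.0]]
-1 30 [ 35.3 149. ] [1.3] [[82.0, 227.0]]
-1 35 [ 37.4 144. ] [1.258] [[78.0, 225.0]]
-1 40 [ 39.3 139. ] [1.208] [[73.0, 224.0]]
-1 50 [ 42.5 129. ] [1.088] [[61.0, 218.0]]
```

The locked-knee geometry agrees: knob middle at chest (0.0156, -0.190, 0.178), against 0.179 expected. I'll press near its outer end and follow the arc.

```bash
python3 - <<'E'
from h import *
tgt(*cw(.012,-.202,.25),CH[2])
E
```

```text
shift mm [ 55.2 137.   30.7] turn 1.175 or -1.967 | jaw yaw 1.102 pos [ 0.4426 -0.1882  0.3051] q [ 0.45  0.43 -0.21  1.91  0.12  0.81  1.28] t 32.98 F [0.7 1.  0.2] w 0.0002
```

```bash
python3 -m pendant '[[[0,0,0],0.11,0],[[0,0.005,0],0.22,0],[[0,0.02,0.004],0.33,0],[[0,0.04,0.008],0.44,0],[[0,0.06,0.013],0.55,0],[[0,0.08,0.018],0.66,0],[[0,0.1,0.022],0.77,0],[[0,0.12,0.027],0.88,0]]'
python3 -m pendant '[[[0,0.008,0.002],0.1,0],[[0.01,0.017,0.0037],0.2,0],[[0.025,0.017,0.0037],0.295,0],[[0.04,0.017,0.0037],0.295,0],[[0.05,0.017,0.0037],0.295,0],[[0.05,0.017,0.0037],0.295,0],[[0.05,0.017,0.0037],0.295,0],[[0.05,0.017,0.0037],0.295,0]]'
python3 - <<'E'
from h import *
tgt(*cw(.012,-.202,.212),CH[2])
S=cap('side','s17')
im=cv2.imread('pics/s17.png')[110:240,190:330];cv2.imwrite('pics/s17c.png',cv2.resize(im,None,fx=4.5,fy=4.5,interpolation=cv2.INTER_CUBIC))
E
```

```text
time: 33.65
ee_pos: [0.5213, -0.092, 0.3048]
tool_rot: [0.443, 0.552, -0.442, 0.551]
ft_force: [0.1, 0.0, 0.3]
gripper_width: 0.0
time: 34.32
ee_pos: [0.5387, -0.0946, 0.2553]
tool_rot: [0.519, 0.481, -0.518, 0.481]
ft_force: [1.1, -0.3, 0.3]
gripper_width: -0.0002
shift mm [ 43.3  -7.9 -14.3] turn -0.002 or 3.14 | jaw yaw -0.074 pos [ 0.5387 -0.0946  0.2553] q [ 0.01  0.58  0.12  1.81 -0.1   0.76  0.12] t 34.32 F [ 1.1 -0.3  0.3] w -0.0002
```

View pics/s17c.png

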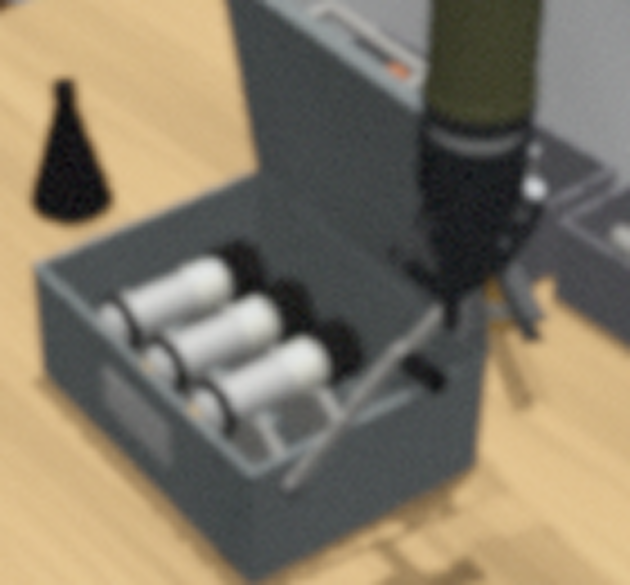

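The closed fingertips, at (452,325), are just above and beyond the knob at (428,375). I'll centre them and go to contact height.

```bash
python3 -m pendant '[[[0,-0.004,-0.006],0,0],[[0,-0.008,-0.013],0,0],[[0.01,-0.008,-0.013],0,0],[[0.02,-0.008,-0.013],0,0],[[0.03,-0.008,-0.013],0,0],[[0.038,-0.008,-0.013],0,0],[[0.04,-0.008,-0.013],0,0],[[0.04,-0.008,-0.013],0,0]]'
python3 - <<'E'
from h import *
tgt(*cw(.012,-.202,.207),CH[2])
tgt(*cw(.034,-.202,.169),CH[2])
S=cap('side','s18')
im=cv2.imread('pics/s18.png')[110:240,190:330];cv2.imwrite('pics/s18c.png',cv2.resize(im,None,fx=4.5,fy=4.5,interpolation=cv2.INTER_CUBIC))
E
```

```text
time: 35.03
ee_pos: [0.5308, -0.0812, 0.214]
tool_rot: [-0.518, -0.481, 0.519, -0.48]
ft_force: [-0.8, 0.5, -1.1]
gripper_width: 0.0
shift mm [ 7.   1.  -1.6] turn -0.003 or 3.139 | jaw yaw -0.075 pos [ 0.5308 -0.0812  0.214 ] q [-0.    0.63  0.11  1.88 -0.11  0.64  0.1 ] t 35.03 F [-0.8  0.5 -1.1] w 0.0
shift mm [44.9 23.1 -1.6] turn -0.003 or 3.139 | jaw yaw -0.075 pos [ 0.5308 -0.0812  0.214 ] q [-0.    0.63  0.11  1.88 -0.11  0.64  0.1 ] t 35.03 F [-0.8  0.5 -1.1] w 0.0
```

View pics/s18c.png

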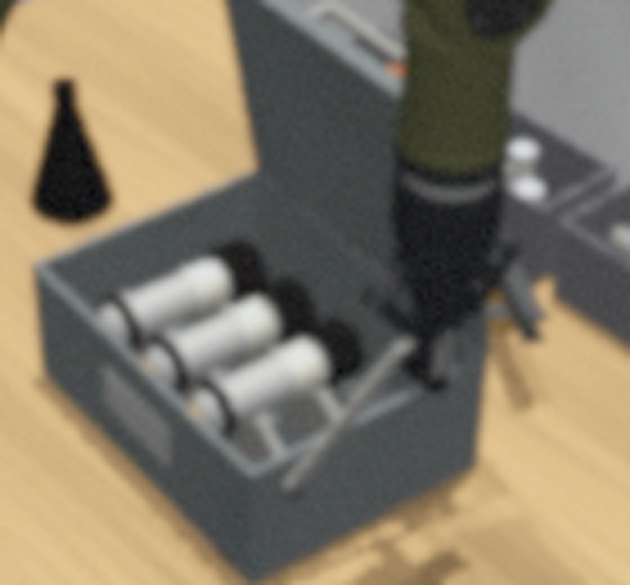

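The tip sits just over the knob's outer end, about (435,375). Pressing along the arc to about 40 mm.

```bash
python3 -m pendant '[[[0.008,0.001,0],0,0],[[0.014,0.006,0],0,0],[[0.021,0.011,0],0,0],[[0.028,0.015,0],0,0],[[0.035,0.019,0],0,0],[[0.041,0.021,0],0,0],[[0.046,0.023,0],0,0],[[0.049,0.0235,0],0,0]]'
python3 -m pendant '[[[0.001,0.001,0],0,0],[[0.001,0.001,0.01],0,0],[[0,0,0.025],0,0],[[0,0,0.05],0,0],[[0,0,0.075],0,0],[[-0.01,0,0.1],0,0],[[-0.03,0,0.12],0,0],[[-0.05,0,0.14],0,0]]'
python3 - <<'E'
from h import *
S=cap('side','s19')
im=cv2.imread('pics/s19.png')[90:240,170:330];cv2.imwrite('pics/s19c.png',cv2.resize(im,None,fx=4,fy=4,interpolation=cv2.INTER_CUBIC))
E
```

```text
time: 35.75
ee_pos: [0.558, -0.0836, 0.1656]
tool_rot: [0.52, 0.479, -0.517, 0.482]
ft_force: [3.7, -1.1, 4.8]
gripper_width: -0.0001
time: 36.42
ee_pos: [0.5416, -0.2246, 0.2147]
tool_rot: [-0.518, -0.482, 0.52, -0.479]
ft_force: [0.0, -0.4, -0.4]
gripper_width: -0.0003
```

View pics/s19c.png

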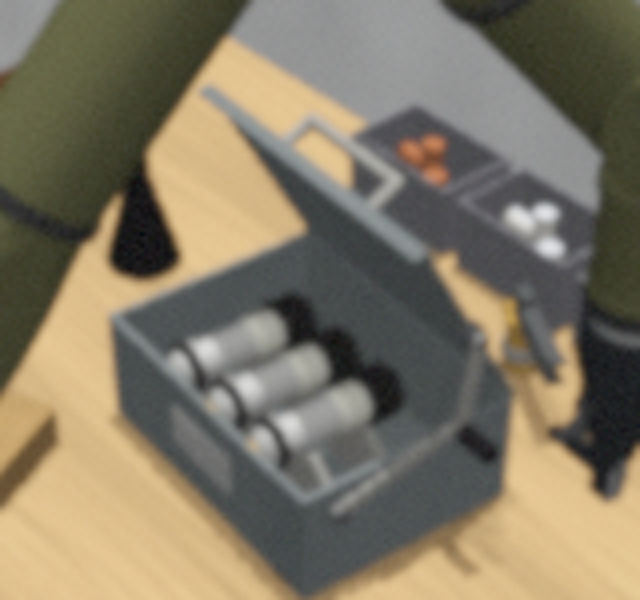

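The stay is broken, knob down at (477,443), and the lid is sinking freely. The gripper is clear to the right, so I'll move up and wait.

```bash
python3 -m pendant '[[[-0.02,0,0.01],0,0],[[-0.04,0,0.02],0,0],[[-0.06,0,0.03],0,0],[[-0.08,0,0.03],0,0],[[-0.08,0,0.03],0,0],[[-0.08,0,0.03],0,0],[[-0.08,0,0.03],0,0],[[-0.08,0,0.03],0,0]]' >/dev/null
for i in 1 2 3 4 5 6 7 8 9 10; do python3 -m pendant '[[[0,0,0],0,0],[[0,0,0],0,0],[[0,0,0],0,0],[[0,0,0],0,0],[[0,0,0],0,0],[[0,0,0],0,0],[[0,0,0],0,0],[[0,0,0],0,0]]' | head -1; done
python3 - <<'E'
from h import *
S=cap('side','s20');T=cap('top','t20')
im=cv2.imread('pics/s20.png')[110:240,190:330];cv2.imwrite('pics/s20c.png',cv2.resize(im,None,fx=4.5,fy=4.5,interpolation=cv2.INTER_CUBIC))
cv2.imwrite('pics/t20b.png',cv2.resize(cv2.imread('pics/t20.png'),(800,600),interpolation=cv2.INTER_CUBIC))
a=cv2.imread('pics/side0.png')[140:240,190:300].astype(int);b=cv2.imread('pics/s20.png')[140:240,190:300].astype(int);print('chest region diff',np.abs(a-b).mean())
tgt(.5,-.2,.3)
E
```

```text
time: 37.8
time: 38.47
time: 39.13
time: 39.8
time: 40.47
time: 41.13
time: 41.8
time: 42.47
time: 43.13
time: 43.8
chest region diff 12.70190909090909
shift mm [ -4.4 -45.8 -49.4] turn 0 or 0.0 | jaw yaw -0.075 pos [ 0.542  -0.2527  0.2956] q [ 0.31  0.6   0.09  1.6  -0.06  0.94  0.34] t 43.9 F [-1.1 -0.6  0.1] w -0.0
```

View pics/s20c.png

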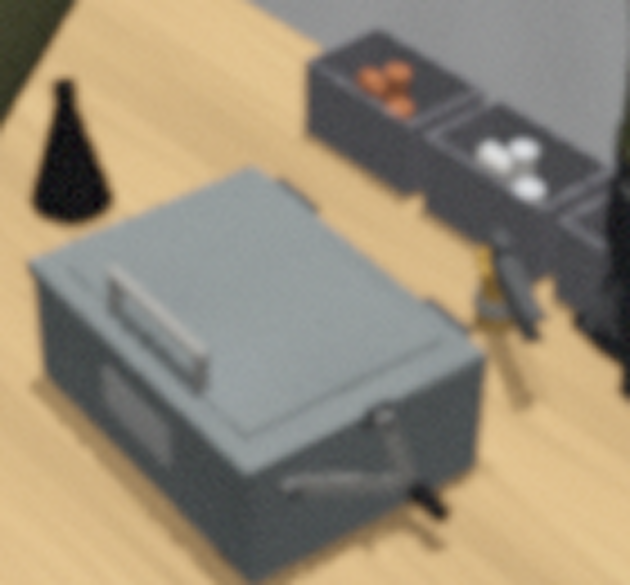

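View pics/t20b.png

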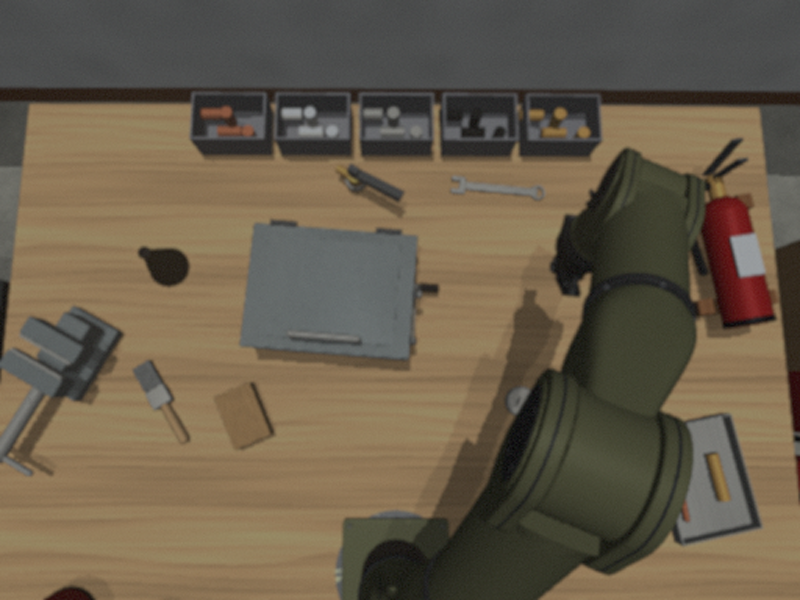

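The lid is shut: corners at (245,225)–(418,358), handle at (324,338) and knob down at (428,289), the same pixels as at the start. The bench items in view haven't moved, and nothing touches the robot.

```bash
python3 -c "
from h import *
print(robot.read_state()['ft_force'].round(1)); print(order.sign_off())"
```

```text
[-1.1 -0.6  0.1]
the job is handed in; nothing more can be done
None
```

I opened the lid until the stay locked and laid the three cartridges on the bench in notch pairs 4, 3 and 2. The two purple ones stayed where they were. I then pressed the knob about 40 mm down its arc, moved clear, and let the lid sink shut by itself. The job was handed in at about 44 s.

**Cartridges and stay:** before I broke the stay, all three cartridges lay square, with their collars within about 2 px of the predicted notch positions. The stay was straight, and its knob measured 178 mm up against 179 mm expected.

**Lid and bench:** the closed lid, handle and knob lie at the same pixels as at the start. Bench items in view look unmoved, and the wrist force is near zero with the gripper clear. The arm hid the jar and most of the gauge in the last top view, so I did not re-check those two.

**Disagreements:** the top camera put the chest about 4 mm nearer than the side camera did. The grip on the handle bore out the side camera, and I corrected the chest position to match. With the lid down, I could not see the cartridges again.

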